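# Load and lock the engraver's feed slide

## Task

First unlock the engraver's feed slide: lower the T-key down the deep shaft of the blue tower onto the square stem, turn it anticlockwise to its stop, and hang the key back on its yellow stand. Then lay every brass blank flat in a nest of the slide, one to a nest, and only after that wind the red handwheel clockwise by its crank, a full turn and a bit, to its stop, so that the loaded slide is fully in. Last, lock the slide with the T-key, clockwise to the stop, and hang the key back on the stand, leaving the bit case, bottle and brush where they are.

Things in the scene. Friction and masses are not known exactly. Their poses are not given: they have to be found in the camera images.
- station: Fixed feed station, turned up to 6 degrees; base plate 170 x 500 x 6 mm, origin at table level. Its x points away from the robot, y left, z up. Along y: the sliding bed (centre at y -90 mm), the blue lock tower (centre x -20, y +65; 56 x 56 mm outside, top 115 mm above the table, the tallest part), the red handwheel (centre x 0, y +200).
- shaft_mouth (a point): Centre of the square shaft's mouth in the top of the tower, 115 mm above the table; the shaft is 36 x 36 mm inside, straight down, its sides along the station's x and y, its floor 6 mm above the table.
- stem (a joint): Turn of the square lock stem, rad: 0 = locked stop, 1.2 = unlocked stop, growing anticlockwise from above. Starts at 0 to 0.12. Needs 0.15 N m, stays where left. At 0 the square's sides lie along the station's x and y. A small orange clamp shoe between tower and bed sits on the bed's edge when locked (top 53 mm above the table) and rises 15 mm when unlocked.
- stem_top (a point): Top of the brass square stem at the bottom of the shaft, on its axis, 44 mm above the table (71 mm below the mouth). The stem is 15 x 15 mm from the shaft floor to 32 mm above the table, then tapers to 6 x 6 mm at the top. The frame turns with the stem.
- key: Loose T-key, 155 mm long, 0.35 kg; origin at the centre of its lower end, z up the key, x along its red cross-bar. Lower end: dark square socket 25.4 mm outside, 17.4 mm inside (sides along x, y), 42 mm deep; rod 12 mm thick. Fits the stem in any quarter turn with 0.15 to 0.18 rad of play either way; fully down, its lower end is 6 mm above the table. Starts hanging upright on the stand.
- key_bar (a point): Middle of the key's red cross-bar, 148 mm above its lower end. The bar is 110 mm long, 14 x 14 mm thick: grasp it here from above, across the bar. With the key fully down on the stem it is 154 mm above the table.
- stand: Fixed yellow fork for the key, turned up to 17 degrees; origin on the table under its middle, base 130 x 80 x 10 mm. Uprights 14 x 40 mm at x -37 and +37 mm; tops 159 mm above the table, each with a flared notch 18 mm wide at the bottom, about 35 mm at the top (lips to 175 mm). The key hangs between them, its bar along the stand's x, lying in both notches; it leaves upwards, or sideways along y once the bar is over the lips.
- rest (a point): Where the middle of the key's bar is when the key hangs properly on the stand: 166 mm above the table. Its frame is the stand's.
- wheel (a joint): Turn of the handwheel, rad, growing clockwise seen from above; stops at 0 and 6.8. Starts between 0 and 0.5. It drives the bed: 10.3 mm of travel per rad, away from the robot (the station's +x). Turns easily (2 N at the crank) and stays where it is left.
- wheel_centre (a point): Centre of the handwheel's top face, 53 mm above the table; wheel diameter 124 mm. Its frame turns with the wheel.
- crank_grip (a point): Point to grip on the black crank handle, on its axis, 85 mm above the table: an upright round handle 20 mm in diameter, 50 mm tall (53 to 103 mm above the table), 48 mm from the wheel's centre. It spins freely about its own axis, so the hand need not turn as it goes round.
- mat: Orange mat 220 x 220 x 3 mm fixed to the table, on which the blanks start.
- blank1: Loose brass blank with a silver top face, 80 x 36 x 22 mm, about 0.16 kg; origin at the centre of its underside, x along its length. Not all four are there each time.
- blank2: Loose brass blank with a silver top face, 80 x 36 x 22 mm, about 0.16 kg; origin at the centre of its underside, x along its length. Not all four are there each time.
- blank3: Loose brass blank with a silver top face, 80 x 36 x 22 mm, about 0.16 kg; origin at the centre of its underside, x along its length. Not all four are there each time.
- blank4: Loose brass blank with a silver top face, 80 x 36 x 22 mm, about 0.16 kg; origin at the centre of its underside, x along its length. Not all four are there each time.
- nest1 (a point): Centre of the floor of nest 1 (near, left), 40 mm above the table, moving with the bed. Nest: 88 mm long (point x) by 44 mm wide (point y) with rims 7 mm high; centres 104 mm apart in x and 90 mm in y. Any blank may lie in any nest, either way round.
- nest2 (a point): Centre of the floor of nest 2 (near, right), 40 mm above the table, moving with the bed. Nest: 88 mm long (point x) by 44 mm wide (point y) with rims 7 mm high; centres 104 mm apart in x and 90 mm in y. Any blank may lie in any nest, either way round.
- nest3 (a point): Centre of the floor of nest 3 (far, left), 40 mm above the table, moving with the bed. Nest: 88 mm long (point x) by 44 mm wide (point y) with rims 7 mm high; centres 104 mm apart in x and 90 mm in y. Any blank may lie in any nest, either way round.
- nest4 (a point): Centre of the floor of nest 4 (far, right), 40 mm above the table, moving with the bed. Nest: 88 mm long (point x) by 44 mm wide (point y) with rims 7 mm high; centres 104 mm apart in x and 90 mm in y. Any blank may lie in any nest, either way round.
- bitcase: Bystander: open clear case of engraving bits, 85 x 130 mm, up to 110 mm tall with its lid. Leave alone.
- spray: Bystander: blue bottle 52 mm in diameter, 130 mm tall. Leave alone.
- brush: Bystander: bench brush lying on the table. Leave alone.
There are look-alikes about, which are no part of the job. Leave any brown or orange look-alike of the blank1 alone.

How it is judged:
By the outcome, as a careful person would: the job done as asked, in the order asked, and still so for the second after the job is handed in, with the robot touching nothing.
Of blank1, blank2, blank3, blank4 only 2 to 4 are there at a start; the rules pass over those that are not, and their reading is None.
At some moment in a run one of blank1, blank2, blank3, blank4 may be knocked a few centimetres aside while the robot is not near it.
It also fails if it takes over 210 s, if anything falls off the work surface, if the arm or the gripper's body presses on something with over 40 N, if the wrist force passes 120 N, or if a joint passes its speed limit or range.

## Robot

A 6-joint arm with a two-finger parallel gripper is mounted at the origin on the work surface. World frame = base frame: x ahead of the robot, y to its left, z up, the work surface at z = 0. Lengths are in mm, angles in rad, forces in N, time in s.
With the tool pointing down it reaches from about 325 to 850 mm from the base axis. Payload 4.4 kg.
Tool frame: the origin (TCP) lies midway between the tips of the shut fingers; the grasp point (between the pads) lies 19 mm behind it (manip.tcp_to_grasp is the distance from the TCP to the grasp point, in mm); z points along the fingers, y is the line along which they close (so a half turn about z gives the same grasp; the last joint's range is limited). The gripper opens to 94 mm and grips with 3 to 60 N. Pads are 16 mm wide; open, the fingers measure 119 mm over their backs; the gripper's body (75 mm by 177 mm) begins 78 mm behind the grasp point.
Start: joints at [-1.262, 0.207, 1.542, -0, 1.393, -0.15], TCP at [254.64, -515.544, 205.447] pointing down, gripper open.
Joint ranges: [-2.73, 2.73], [-0.86, 2.22], [0.23, 2.46], [-1.11, 4.25], [0.08, 2.63], [-2.82, 2.82]. Speed limits (rad/s): [2.79, 2.79, 3.14, 3.14, 3.14, 3.14].

## Interface

Orientations are given as a unit quaternion [w, x, y, z].
In Python, from plant import status, snapshot, manip gives the robot as it stands.
- The arm moves only by the shell command python3 -m jog 'ROWS' [FORCE]. ROWS is JSON, a list of rows, each an object of numbers: "tx", "ty", "tz": the shift along the world's x, y, z normalised to -1 to 1, where 1 is 20 cm; "wx", "wy", "wz": the turn, a rotation vector about the world's x, y, z normalised to -1 to 1, where 1 is 60 degrees; "jaw": the closure, from 0 (fully open) to 1 (shut). In form: [{"tx": .., "ty": .., "tz": .., "wx": .., "wy": .., "wz": .., "jaw": ..}, ...]. A call has exactly 8 rows; each row is the pose to reach, as a shift and turn from the pose commanded when the call began; what a row does not reach only later rows make up. A row lasts 1/10 s, in which the tool goes at most 50 mm and 8.59 degrees, less where a joint would pass 70% of its speed; a pose out of reach is approached as far as the arm can. A call with a number of a shift or a turn outside -1 to 1 is refused whole. A call with a gripper value outside its range is refused whole. The fingers move at their own pace and stop on an object; FORCE is the grip in N (left out, the last holds). Time passes only in rows, so rows that repeat a pose let the fingers close, or fill a call up. It gives the time, the measured TCP pose, the force, the opening and the grip force at its end, in the units of the state.
- status.get_state(): the state, without advancing time (a new reading comes with each control period).
- snapshot(name): name is "scene" or "top" or "wrist"; returns a dict with "img" (400x640x3 uint8, red, green, blue), "z_map" (400x640 float32, mm along the optical axis (not along the pixel's ray), 0 where there is no reading), "K" (3x3 intrinsics, pixels), "position" and "rotation" of the camera in the world. Camera axes: x right, y down, z forward; pixel columns grow to the right and rows downward; lengths in mm; the calibration is good to about 2 mm. A picture is of the moment at which its call begins.
- manip.finish_job(): hands the job in; it is judged then, once.
The state is a dict: "time_s": time; "joint_pos": joint angles; "joint_velocities": joint speeds; "tau": joint torques, N m; "ee_pos": TCP position; "eef_rot": TCP orientation; "wrist_force": force on the tool from outside, world axes, zero at the start; "ft_torque": the same for the moment, N m; "finger_gap": finger opening in mm; "gripper_force": force on a finger pad.
Only numpy, scipy, OpenCV 4.12 (cv2) and the standard library are available. Lean on these libraries where they do the work, as an engineer would, in place of code of your own. Each camera call takes 0.05 s, during which the arm holds its last target. There are 200 camera calls.

## Working session

There is one attempt and no reset: what is moved stays moved. The work goes in short steps, Python scripts to look and compute and a shell command to move; the robot and the scene stay as the last step left them, time stands still between calls to the robot, and variables do not carry over. Pictures are saved under pics/ and viewed, at most 14 in all, crops included, and the job is handed in when it is done.

```bash
ls; mkdir -p pics; cat > h.py <<'E'
import numpy as np, cv2
from plant import status, snapshot, manip
def snap(n,f=None):
    s=snapshot(n)
    if f: cv2.imwrite('pics/'+f,s['img'][:,:,::-1]); np.savez('pics/'+f+'.npz',**s)
    return s
def load(f): return np.load('pics/'+f+'.npz')
def R(s):
    r=np.array(s['rotation'],float)
    if r.shape==(3,3): return r
    from scipy.spatial.transform import Rotation as T
    return T.from_quat([r[1],r[2],r[3],r[0]]).as_matrix()
def cloud(s):
    z=s['z_map'].astype(float); v,u=np.mgrid[:z.shape[0],:z.shape[1]]
    p=np.stack([u,v,np.ones_like(u)],-1)@np.linalg.inv(s['K']).T*z[...,None]
    P=p@R(s).T+np.array(s['position']); P[z==0]=np.nan; return P
def proj(s,p):
    c=(np.atleast_2d(p)-np.array(s['position']))@R(s); q=c@np.array(s['K']).T; return q[:,:2]/q[:,2:]
def at(s,u,v,h):
    """pixel ray met with height h"""
    d=R(s)@np.linalg.inv(s['K'])@np.array([u,v,1.]); o=np.array(s['position']); return o+d*(h-o[2])/d[2]
E
python3 - <<'E'
from h import *
for n in('scene','top','wrist'):
    s=snap(n,n+'0.png'); print(n,np.round(s['position'],1),np.round(R(s),3).tolist(),s['K'][0],(s['z_map']==0).mean())
print(status.get_state())
a=np.vstack([cv2.imread('pics/scene0.png'),cv2.imread('pics/top0.png')]);
E
```

```text
pics
scene [1368.6 -609.6  751.4] [[0.559, 0.427, -0.711], [0.829, -0.312, 0.464], [-0.024, -0.849, -0.528]] [428.98103299   0.         321.03894964] 0.0079375
top [ 425.5  -55.  1655.9] [[0.006, -0.998, 0.067], [-1.0, -0.004, 0.022], [-0.022, -0.067, -0.998]] [484.84064528   0.         316.29747897] 0.0041015625
wrist [ 319.6 -483.6  384.1] [[0.443, -0.868, -0.225], [-0.897, -0.429, -0.11], [-0.001, 0.251, -0.968]] [352.09482643   0.         321.55831157] 0.00401171875
{'time_s': 0.15, 'joint_pos': array([-1.26246446e+00,  2.07249365e-01,  1.54253934e+00, -3.52949123e-05,
        1.39345852e+00, -1.50500378e-01]), 'joint_velocities': array([ 0.00260962, -0.00420288, -0.00418245, -0.00119112, -0.00128411,
        0.00012395]), 'tau': array([ 3.99020309e-04, -3.71311069e+01, -2.81812853e+01,  6.99113309e-02,
        3.27122107e-02, -1.05738275e-04]), 'ee_pos': array([ 254.47127399, -514.98591924,  204.58426948]), 'eef_rot': array([-8.23343885e-04,  9.73798295e-01,  2.27411953e-01, -8.25323440e-05]), 'wrist_force': array([-0.17424132, -0.19352826,  0.16832497]), 'ft_torque': array([-9.28961011e-06, -3.01877527e-02, -2.22782120e-02]), 'gripper_force': 0.0, 'finger_gap': 94.1444083328374}
```

View pics/top0.png

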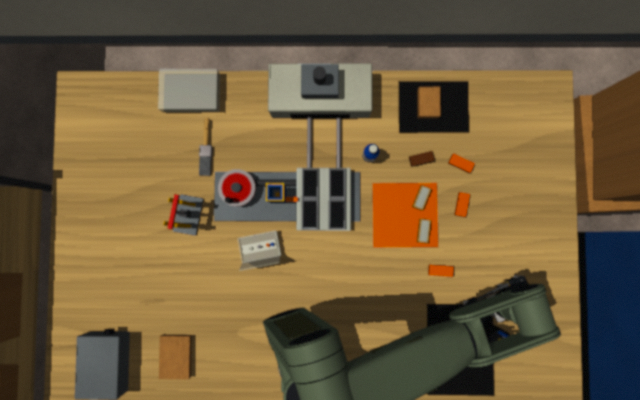

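View pics/scene0.png

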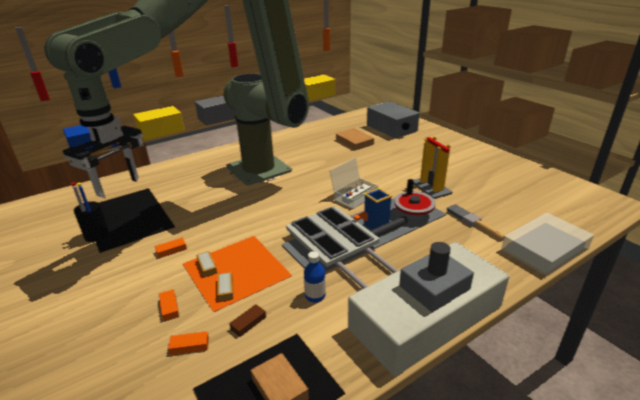

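Top view: two silver-topped blanks on the mat at (423,197) and (424,231). Look-alikes are orange (461,163), (462,204), (441,271) and brown (422,158). The key's red bar on the stand is at (173,213), the tower at (275,191), the wheel at (237,187) and the nests at (310–338,183–212).

```bash
python3 - <<'E'
from h import *
s=load('top0.png'); P=cloud(s); img=s['img']
c=img[150:270,150:490]; cv2.imwrite('pics/c1.png',cv2.resize(c,(800,282),interpolation=cv2.INTER_CUBIC)[:,:,::-1])
for n,(u,v) in dict(tab=(540,300),mat=(385,220),b1=(423,197),b2=(424,231),key=(173,213),tower=(275,183),wheel=(237,175),n1=(310,212),n2=(336,212),n3=(310,183),n4=(336,183),spray=(371,152)).items(): print(n,P[v,u].round(1))
hsv=cv2.cvtColor(img,cv2.COLOR_RGB2HSV)
def rect(m,n):
    k,l,st,_=cv2.connectedComponentsWithStats(m.astype(np.uint8))
    for i in range(1,k):
        if st[i,4]>25:
            q=P[l==i]; q=q[~np.isnan(q[:,0])]; r=cv2.minAreaRect(q[:,:2].astype(np.float32)); print(n,st[i,4],np.round(r[0],1),np.round(r[1],1),round(r[2],1),'z',np.median(q[:,2]).round(1))
z=P[...,2]
win=np.zeros(z.shape,bool); win[150:270,150:490]=1
rect(win&(z>12)&(z<32)&(hsv[...,1]<110)&(np.mgrid[:400,:640][1]>370),'blank')
rect(win&(z>105)&(z<125),'tower'); 
rect(win&(z>150)&(z<190),'key/stand'); rect(win&(z>43)&(z<62)&(hsv[...,1]>120),'redwheel'); rect(win&(z>43)&(z<52)&(hsv[...,1]<100),'rims')
E
```

```text
tab [ 288.8 -517.3  583.1]
mat [ 479.4 -252.     4.9]
b1 [ 556.8 -377.7   22.1]
b2 [ 442.5 -378.    32.5]
key [492.2 419.  174.5]
tower [601.8 121.1  29.2]
wheel [625.2 245.4  56.3]
n1 [503.4   1.5  45.7]
n2 [504.  -84.9  41.9]
n3 [600.8   2.3  42.1]
n4 [600.7 -84.6  45.5]
spray [ 691.9 -194.3  122.3]
blank 154 [ 556.1 -372.6] [27.5 70.9] 69.6 z 26.3
blank 163 [ 444.4 -379.5] [27.8 71.5] 82.2 z 26.0
tower 203 [563.5 112.9] [57.9 56. ] 0.4 z 116.0
key/stand 291 [496.6 420.5] [ 42.7 109.1] 79.0 z 172.4
redwheel 560 [585.2 248.5] [94.8 94. ] 89.4 z 55.0
redwheel 64 [546.   64.8] [14.3 40.5] 0.5 z 55.6
rims 1283 [547.7 -43.1] [207.5 177.1] 0.3 z 45.8
rims 96 [465.7 -88.2] [43.1 79.3] 0.4 z 46.1
```

View pics/c1.png

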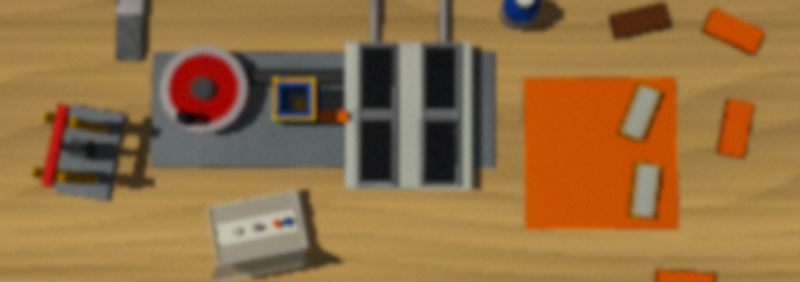

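```bash

python3 -m jog '[{"tz":0.25,"tx":0.1},{"tx":0.2,"ty":0.1,"tz":0.4},{"tx":0.25,"ty":0.3,"tz":0.5},{"tx":0.3,"ty":0.5,"tz":0.575},{"tx":0.4,"ty":0.7,"tz":0.575},{"tx":0.4,"ty":0.9,"tz":0.575},{"tx":0.4,"ty":0.935,"tz":0.575},{"tx":0.4,"ty":0.935,"tz":0.575}]' 20
python3 -m jog '[{"tx":0.1,"ty":0.2,"wz":-0.1},{"tx":0.2,"ty":0.4,"wz":-0.2},{"tx":0.3,"ty":0.6,"wz":-0.3},{"tx":0.3,"ty":0.8,"wz":-0.3},{"tx":0.3,"ty":0.935,"wz":-0.3},{"tx":0.3,"ty":0.935,"wz":-0.3},{"tx":0.3,"ty":0.935,"wz":-0.3},{"tx":0.3,"ty":0.935,"wz":-0.3}]'
python3 -m jog '[{"tx":0.1,"ty":0.2,"wz":-0.1},{"tx":0.2,"ty":0.4,"wz":-0.2},{"tx":0.3,"ty":0.6,"wz":-0.3},{"tx":0.3,"ty":0.8,"wz":-0.3},{"tx":0.3,"ty":0.935,"wz":-0.3},{"tx":0.3,"ty":0.935,"wz":-0.3},{"tx":0.3,"ty":0.935,"wz":-0.3},{"tx":0.3,"ty":0.935,"wz":-0.3}]'
python3 - <<'E'
from h import *
snap('wrist','w1.png'); print(status.get_state()['ee_pos'],status.get_state()['joint_pos'])
E
python3 -m jog '[{"tx":0.05,"ty":0.2},{"tx":0.1,"ty":0.4},{"tx":0.15,"ty":0.6},{"tx":0.15,"ty":0.8},{"tx":0.15,"ty":0.935},{"tx":0.15,"ty":0.935},{"tx":0.15,"ty":0.935},{"tx":0.15,"ty":0.935}]'
python3 -m jog '[{"tx":0.04,"ty":0.2},{"tx":0.04,"ty":0.4},{"tx":0.04,"ty":0.6},{"tx":0.04,"ty":0.8},{"tx":0.04,"ty":0.935},{"tx":0.04,"ty":0.935},{"tx":0.04,"ty":0.935},{"tx":0.04,"ty":0.935}]'
python3 - <<'E'
from h import *
snap('wrist','w2.png'); print(status.get_state()['ee_pos'],status.get_state()['joint_pos'])
a=cv2.imread('pics/w1.png');b=cv2.imread('pics/w2.png');cv2.imwrite('pics/v1.png',np.vstack([cv2.resize(a,(480,300)),cv2.resize(b,(480,300))]))
E
```

```text
[ 254.49003938 -515.07229258  204.73314058] [-1.26249321e+00  2.07121673e-01  1.54237843e+00 -1.15209851e-05
  1.39348384e+00 -1.50506392e-01]
[ 254.50754671 -515.19824283  204.88793986] [-1.26249808e+00  2.07026262e-01  1.54216641e+00 -6.73035742e-05
  1.39346467e+00 -1.50504750e-01]invalid input
invalid input
invalid input
invalid input
invalid input
```

View pics/v1.png

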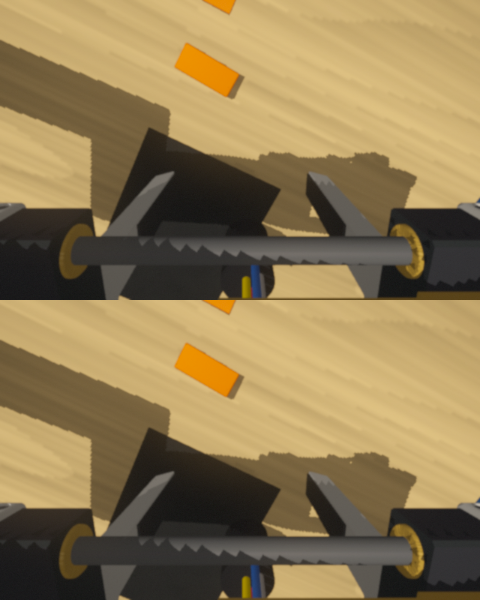

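The arm didn't move: a row needs all seven numbers. The picture still shows the start pose, above a black pen-holder.

```bash

python3 -m jog '[{"tx":0.1,"ty":0,"tz":0.25,"wx":0,"wy":0,"wz":0,"jaw":0},{"tx":0.2,"ty":0.1,"tz":0.4,"wx":0,"wy":0,"wz":0,"jaw":0},{"tx":0.25,"ty":0.3,"tz":0.5,"wx":0,"wy":0,"wz":0,"jaw":0},{"tx":0.3,"ty":0.5,"tz":0.575,"wx":0,"wy":0,"wz":0,"jaw":0},{"tx":0.4,"ty":0.7,"tz":0.575,"wx":0,"wy":0,"wz":0,"jaw":0},{"tx":0.4,"ty":0.9,"tz":0.575,"wx":0,"wy":0,"wz":0,"jaw":0},{"tx":0.4,"ty":0.935,"tz":0.575,"wx":0,"wy":0,"wz":0,"jaw":0},{"tx":0.4,"ty":0.935,"tz":0.575,"wx":0,"wy":0,"wz":0,"jaw":0}]' 20 &&
python3 -m jog '[{"tx":0.1,"ty":0.2,"tz":0,"wx":0,"wy":0,"wz":-0.1,"jaw":0},{"tx":0.2,"ty":0.4,"tz":0,"wx":0,"wy":0,"wz":-0.2,"jaw":0},{"tx":0.3,"ty":0.6,"tz":0,"wx":0,"wy":0,"wz":-0.3,"jaw":0},{"tx":0.3,"ty":0.8,"tz":0,"wx":0,"wy":0,"wz":-0.3,"jaw":0},{"tx":0.3,"ty":0.935,"tz":0,"wx":0,"wy":0,"wz":-0.3,"jaw":0},{"tx":0.3,"ty":0.935,"tz":0,"wx":0,"wy":0,"wz":-0.3,"jaw":0},{"tx":0.3,"ty":0.935,"tz":0,"wx":0,"wy":0,"wz":-0.3,"jaw":0},{"tx":0.3,"ty":0.935,"tz":0,"wx":0,"wy":0,"wz":-0.3,"jaw":0}]' &&
python3 -m jog '[{"tx":0.1,"ty":0.2,"tz":0,"wx":0,"wy":0,"wz":-0.1,"jaw":0},{"tx":0.2,"ty":0.4,"tz":0,"wx":0,"wy":0,"wz":-0.2,"jaw":0},{"tx":0.3,"ty":0.6,"tz":0,"wx":0,"wy":0,"wz":-0.3,"jaw":0},{"tx":0.3,"ty":0.8,"tz":0,"wx":0,"wy":0,"wz":-0.3,"jaw":0},{"tx":0.3,"ty":0.935,"tz":0,"wx":0,"wy":0,"wz":-0.3,"jaw":0},{"tx":0.3,"ty":0.935,"tz":0,"wx":0,"wy":0,"wz":-0.3,"jaw":0},{"tx":0.3,"ty":0.935,"tz":0,"wx":0,"wy":0,"wz":-0.3,"jaw":0},{"tx":0.3,"ty":0.935,"tz":0,"wx":0,"wy":0,"wz":-0.3,"jaw":0}]'
python3 - <<'E'
from h import *
snap('wrist','w1.png'); print(status.get_state()['ee_pos'],status.get_state()['joint_pos'])
E
python3 -m jog '[{"tx":0.05,"ty":0.2,"tz":0,"wx":0,"wy":0,"wz":0,"jaw":0},{"tx":0.1,"ty":0.4,"tz":0,"wx":0,"wy":0,"wz":0,"jaw":0},{"tx":0.15,"ty":0.6,"tz":0,"wx":0,"wy":0,"wz":0,"jaw":0},{"tx":0.15,"ty":0.8,"tz":0,"wx":0,"wy":0,"wz":0,"jaw":0},{"tx":0.15,"ty":0.935,"tz":0,"wx":0,"wy":0,"wz":0,"jaw":0},{"tx":0.15,"ty":0.935,"tz":0,"wx":0,"wy":0,"wz":0,"jaw":0},{"tx":0.15,"ty":0.935,"tz":0,"wx":0,"wy":0,"wz":0,"jaw":0},{"tx":0.15,"ty":0.935,"tz":0,"wx":0,"wy":0,"wz":0,"jaw":0}]' &&
python3 -m jog '[{"tx":0.04,"ty":0.2,"tz":0,"wx":0,"wy":0,"wz":0,"jaw":0},{"tx":0.04,"ty":0.4,"tz":0,"wx":0,"wy":0,"wz":0,"jaw":0},{"tx":0.04,"ty":0.6,"tz":0,"wx":0,"wy":0,"wz":0,"jaw":0},{"tx":0.04,"ty":0.8,"tz":0,"wx":0,"wy":0,"wz":0,"jaw":0},{"tx":0.04,"ty":0.935,"tz":0,"wx":0,"wy":0,"wz":0,"jaw":0},{"tx":0.04,"ty":0.935,"tz":0,"wx":0,"wy":0,"wz":0,"jaw":0},{"tx":0.04,"ty":0.935,"tz":0,"wx":0,"wy":0,"wz":0,"jaw":0},{"tx":0.04,"ty":0.935,"tz":0,"wx":0,"wy":0,"wz":0,"jaw":0}]'
python3 - <<'E'
from h import *
snap('wrist','w2.png'); print(status.get_state()['ee_pos'],status.get_state()['joint_pos'])
a=cv2.imread('pics/w1.png');b=cv2.imread('pics/w2.png');cv2.imwrite('pics/v2.png',np.vstack([cv2.resize(a,(480,300)),cv2.resize(b,(480,300))]))
E
```

```text
time_s: 1.05
ee_pos: [334.8, -327.7, 320.8]
eef_rot: [0.001, 0.974, 0.228, 0.0]
wrist_force: [0.8, -0.2, -0.3]
finger_gap: 93.9
gripper_force: 0.0
time_s: 1.85
ee_pos: [394.8, -143.2, 320.3]
eef_rot: [0.0, 0.997, 0.071, -0.0]
wrist_force: [0.1, 0.5, -0.5]
finger_gap: 93.7
gripper_force: 0.0
time_s: 2.65
ee_pos: [455.0, 43.8, 320.3]
eef_rot: [0.0, 0.996, -0.086, -0.0]
wrist_force: [0.8, 0.0, 0.6]
finger_gap: 94.2
gripper_force: 0.0
[454.9112183   43.81289756 320.34903276] [-9.33707660e-02 -1.19718480e-01  1.64696317e+00 -4.80888951e-04
  1.61445480e+00  1.64962425e+00]
time_s: 3.5
ee_pos: [485.1, 230.8, 320.4]
eef_rot: [0.0, 0.996, -0.086, 0.0]
wrist_force: [-0.4, -0.7, 0.1]
finger_gap: 94.0
gripper_force: 0.0
time_s: 4.3
ee_pos: [493.3, 417.6, 320.7]
eef_rot: [0.0, 0.996, -0.086, 0.0]
wrist_force: [0.3, 0.3, 0.1]
finger_gap: 94.0
gripper_force: 0.0
[493.32165453 417.66090046 320.80424481] [ 5.69015475e-01  3.01542984e-01  1.19055356e+00 -4.46918340e-04
  1.64937054e+00  2.31165899e+00]
```

View pics/v2.png

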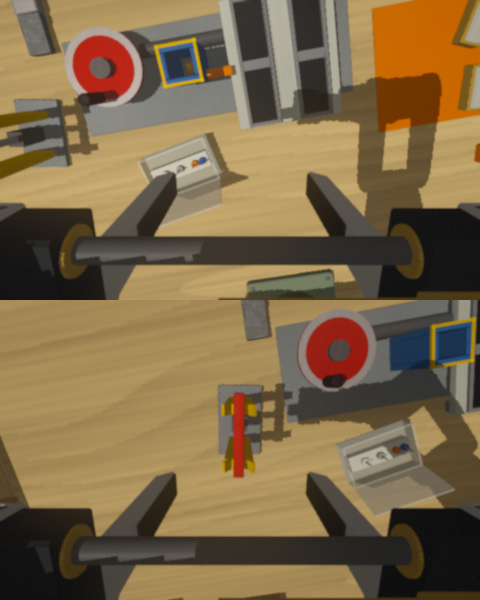

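Lower picture (wrist above the stand): the red bar runs from (318,124) to (318,236) in full-resolution pixels, aligned with the tool's x. Upper picture: shaft mouth at about (239,85), wheel, nests and blanks all visible.

```bash
cat >> h.py <<'E'
def rects(P,m,n,amin=60):
    k,l,st,_=cv2.connectedComponentsWithStats(m.astype(np.uint8))
    for i in range(1,k):
        if st[i,4]>amin:
            q=P[l==i]; r=cv2.minAreaRect(q[:,:2].astype(np.float32)); print(n,st[i,:].tolist(),np.round(r[0],1),np.round(r[1],1),round(r[2],1),'z',np.round(np.percentile(q[:,2],[10,50,90]),1))
E
python3 - <<'E'
from h import *
for f in('w1.png','w2.png'):
    s=load(f);P=cloud(s);z=P[...,2];hsv=cv2.cvtColor(s['img'],cv2.COLOR_RGB2HSV).astype(int)
    H,S,V=hsv[...,0],hsv[...,1],hsv[...,2]; red=((H<6)|(H>174))&(S>150); far=s['z_map']>220
    print(f); rects(P,red&(z>150)&far,'bar'); rects(P,red&(z>40)&(z<70)&far,'wheel',200)
    rects(P,(z>108)&(z<122)&far,'tower',100)
    rects(P,(z>90)&(z<107)&(V<90)&far,'crank',20)
    rects(P,(z>44)&(z<50)&(S<80)&far,'rim',100)
    rects(P,(z>33)&(z<44)&(V<90)&far,'nestfloor',200)
    rects(P,(z>150)&(z<190)&(H>15)&(H<35)&far,'yellow',20)
s=load('w2.png'); # independent two-view height check: top view pixel (173,213) vs wrist (318,180)
t=load('top0.png')
def ray(s,u,v): return np.array(s['position']),R(s)@np.linalg.inv(s['K'])@np.array([u,v,1.])
def tri(a,b):
    (o,d),(p,e)=a,b; k=np.linalg.lstsq(np.stack([d,-e],1),p-o,rcond=None)[0]; return (o+k[0]*d+p+k[1]*e)/2
print(tri(ray(s,318,180),ray(t,173,212)))
E
```

```text
w1.png
wheel [97, 48, 82, 84, 4503] [584.8 246.1] [97.6 94.7] 60.1 z [53.1 54.2 55.4]
tower [205, 51, 67, 67, 2038] [563.5 111.6] [58.  57.9] 89.7 z [114.1 115.5 116.7]
tower [0, 221, 17, 16, 170] [455.8 414.4] [18.8 14.3] 79.9 z [109.  115.1 120.7]
crank [263, 57, 9, 41, 53] [567.8  83.7] [42.   0.9] 0.9 z [91.8 95.4 99.9]
crank [219, 65, 33, 40, 202] [565.  113.2] [34.6 34.8] 1.9 z [ 92.1  99.5 105.8]
crank [103, 124, 24, 18, 320] [538.7 264.5] [17.4 19.6] 25.3 z [ 94.3 102.7 104.1]
crank [0, 186, 11, 9, 75] [497.7 414.1] [8.6 3.3] 4.6 z [ 91.1  96.2 101.2]
rim [305, 0, 71, 170, 2386] [547.1   1.5] [202.4  56.1] 0.0 z [46.2 47.4 48.6]
rim [383, 0, 62, 159, 2344] [539.6 -88.4] [187.4  56.9] 0.0 z [46.  47.4 48.6]
rim [234, 241, 60, 24, 151] [348.2 143.2] [ 2.4 89.3] 11.4 z [44.5 47.  49.4]
nestfloor [311, 0, 47, 82, 2853] [600.5   1.5] [44.  87.7] 90.0 z [40.1 41.2 42.4]
nestfloor [389, 0, 43, 69, 2408] [594.6 -89.2] [43.8 76.4] 89.9 z [40.2 41.3 42.4]
nestfloor [398, 77, 42, 76, 2468] [495.7 -89.2] [43.5 88.4] 89.8 z [40.1 41.3 42.4]
nestfloor [326, 90, 44, 74, 2410] [495.8   1.4] 
[... 768 characters left out ...]
tfloor [634, 0, 6, 60, 277] [588.8  16.3] [65.9  8.3] 2.0 z [40.2 41.4 42.4]
nestfloor [529, 47, 8, 47, 241] [563.9 139.2] [55.2  3.5] 0.4 z [34.2 38.9 42.9]
nestfloor [630, 72, 10, 73, 586] [495.7  13.2] [88.  13.7] 1.1 z [40.1 41.3 42.5]
nestfloor [603, 129, 15, 25, 211] [457.8  46. ] [31.7 13.2] 24.2 z [34.4 39.5 41.5]
yellow [295, 137, 17, 18, 268] [533.  427.3] [14.9 14.1] 79.0 z [159.4 169.  174.2]
yellow [326, 138, 16, 17, 241] [527.9 399.4] [13.7 14.2] 81.3 z [159.  168.1 174.4]
yellow [296, 209, 16, 22, 264] [461.3 440.3] [14.7 16.6] 79.7 z [158.2 166.6 173.8]
yellow [326, 210, 14, 21, 246] [455.3 412.4] [12.6 14.5] 80.3 z [157.4 166.4 174. ]
[496.96598524 420.55695431 166.03426681]
```

```bash

python3 -m jog '[{"tx":0.028,"ty":0,"tz":-0.15,"wx":0,"wy":0,"wz":0,"jaw":0},{"tx":0.028,"ty":0,"tz":-0.3,"wx":0,"wy":0,"wz":0,"jaw":0},{"tx":0.028,"ty":0,"tz":-0.45,"wx":0,"wy":0,"wz":0,"jaw":0},{"tx":0.028,"ty":0,"tz":-0.6,"wx":0,"wy":0,"wz":0,"jaw":0},{"tx":0.028,"ty":0,"tz":-0.72,"wx":0,"wy":0,"wz":0,"jaw":0},{"tx":0.028,"ty":0,"tz":-0.81,"wx":0,"wy":0,"wz":0,"jaw":0},{"tx":0.028,"ty":0,"tz":-0.86,"wx":0,"wy":0,"wz":0,"jaw":0},{"tx":0.028,"ty":0,"tz":-0.867,"wx":0,"wy":0,"wz":0,"jaw":0}]' 60 &&
python3 -m jog '[{"tx":0,"ty":0,"tz":0,"wx":0,"wy":0,"wz":0,"jaw":0.5},{"tx":0,"ty":0,"tz":0,"wx":0,"wy":0,"wz":0,"jaw":1},{"tx":0,"ty":0,"tz":0,"wx":0,"wy":0,"wz":0,"jaw":1},{"tx":0,"ty":0,"tz":0,"wx":0,"wy":0,"wz":0,"jaw":1},{"tx":0,"ty":0,"tz":0,"wx":0,"wy":0,"wz":0,"jaw":1},{"tx":0,"ty":0,"tz":0,"wx":0,"wy":0,"wz":0,"jaw":1},{"tx":0,"ty":0,"tz":0,"wx":0,"wy":0,"wz":0,"jaw":1},{"tx":0,"ty":0,"tz":0,"wx":0,"wy":0,"wz":0,"jaw":1}]' 60
```

```text
time_s: 5.15
ee_pos: [497.8, 418.0, 145.8]
eef_rot: [0.001, 0.996, -0.085, -0.001]
wrist_force: [-0.1, 0.5, -0.3]
finger_gap: 94.2
gripper_force: 0.0
time_s: 5.95
ee_pos: [498.2, 419.5, 147.0]
eef_rot: [0.0, 0.996, -0.085, -0.0]
wrist_force: [-1.0, -0.3, 0.0]
finger_gap: 33.1
gripper_force: 0.0
```

```bash

python3 -m jog '[{"tx":0,"ty":0,"tz":0,"wx":0,"wy":0,"wz":0,"jaw":1},{"tx":0,"ty":0,"tz":0,"wx":0,"wy":0,"wz":0,"jaw":1},{"tx":0,"ty":0,"tz":0,"wx":0,"wy":0,"wz":0,"jaw":1},{"tx":0,"ty":0,"tz":0,"wx":0,"wy":0,"wz":0,"jaw":1},{"tx":0,"ty":0,"tz":0,"wx":0,"wy":0,"wz":0,"jaw":1},{"tx":0,"ty":0,"tz":0,"wx":0,"wy":0,"wz":0,"jaw":1},{"tx":0,"ty":0,"tz":0,"wx":0,"wy":0,"wz":0,"jaw":1},{"tx":0,"ty":0,"tz":0,"wx":0,"wy":0,"wz":0,"jaw":1}]' 60 &&
python3 -m jog '[{"tx":0,"ty":0,"tz":0.05,"wx":0,"wy":0,"wz":0,"jaw":1},{"tx":0,"ty":0,"tz":0.15,"wx":0,"wy":0,"wz":0,"jaw":1},{"tx":0,"ty":0,"tz":0.25,"wx":0,"wy":0,"wz":0,"jaw":1},{"tx":0,"ty":0,"tz":0.35,"wx":0,"wy":0,"wz":0,"jaw":1},{"tx":0,"ty":0,"tz":0.45,"wx":0,"wy":0,"wz":0,"jaw":1},{"tx":0,"ty":0,"tz":0.55,"wx":0,"wy":0,"wz":0,"jaw":1},{"tx":0,"ty":0,"tz":0.65,"wx":0,"wy":0,"wz":0,"jaw":1},{"tx":0,"ty":0,"tz":0.7,"wx":0,"wy":0,"wz":0,"jaw":1}]' &&
python3 -m jog '[{"tx":0.02,"ty":-0.05,"tz":0,"wx":0,"wy":0,"wz":0.02,"jaw":1},{"tx":0.06,"ty":-0.15,"tz":0,"wx":0,"wy":0,"wz":0.05,"jaw":1},{"tx":0.1,"ty":-0.28,"tz":0,"wx":0,"wy":0,"wz":0.09,"jaw":1},{"tx":0.14,"ty":-0.41,"tz":0,"wx":0,"wy":0,"wz":0.13,"jaw":1},{"tx":0.18,"ty":-0.54,"tz":0,"wx":0,"wy":0,"wz":0.17,"jaw":1},{"tx":0.22,"ty":-0.65,"tz":0,"wx":0,"wy":0,"wz":0.21,"jaw":1},{"tx":0.24,"ty":-0.73,"tz":0,"wx":0,"wy":0,"wz":0.21,"jaw":1},{"tx":0.25,"ty":-0.77,"tz":0,"wx":0,"wy":0,"wz":0.21,"jaw":1}]' &&
python3 -m jog '[{"tx":0.015,"ty":-0.1,"tz":0,"wx":0,"wy":0,"wz":0,"jaw":1},{"tx":0.03,"ty":-0.22,"tz":0,"wx":0,"wy":0,"wz":0,"jaw":1},{"tx":0.05,"ty":-0.35,"tz":0,"wx":0,"wy":0,"wz":0,"jaw":1},{"tx":0.06,"ty":-0.48,"tz":0,"wx":0,"wy":0,"wz":0,"jaw":1},{"tx":0.07,"ty":-0.6,"tz":0,"wx":0,"wy":0,"wz":0,"jaw":1},{"tx":0.076,"ty":-0.69,"tz":0,"wx":0,"wy":0,"wz":0,"jaw":1},{"tx":0.076,"ty":-0.75,"tz":0,"wx":0,"wy":0,"wz":0,"jaw":1},{"tx":0.076,"ty":-0.767,"tz":0,"wx":0,"wy":0,"wz":0,"jaw":1}]'
python3 - <<'E'
from h import *
s=snap('wrist','w3.png'); print(status.get_state()); P=cloud(s)
print(np.nanmax(P[...,2]))
t=snap('scene','s3.png'); cv2.imwrite('pics/v3.png',np.vstack([cv2.resize(s['img'],(480,300)),cv2.resize(t['img'][100:300,280:600],(480,300))])[:,:,::-1])
E
```

```text
time_s: 6.75
ee_pos: [498.3, 419.6, 147.0]
eef_rot: [-0.0, 0.996, -0.085, 0.0]
wrist_force: [0.7, 0.1, -1.3]
finger_gap: 13.5
gripper_force: 60.0
time_s: 7.55
ee_pos: [498.7, 419.5, 289.3]
eef_rot: [-0.001, 0.996, -0.085, 0.001]
wrist_force: [0.3, -0.1, -2.5]
finger_gap: 13.3
gripper_force: 60.0
time_s: 8.35
ee_pos: [548.2, 263.9, 286.5]
eef_rot: [0.0, 1.0, 0.024, -0.001]
wrist_force: [-0.2, 0.5, -2.8]
finger_gap: 13.5
gripper_force: 60.0
time_s: 9.15
ee_pos: [563.3, 111.5, 287.0]
eef_rot: [-0.0, 1.0, 0.025, -0.0]
wrist_force: [-1.0, 0.3, -3.6]
finger_gap: 13.3
gripper_force: 60.0
{'time_s': 9.2, 'joint_pos': array([4.49222204e-02, 1.54700953e-01, 1.43484786e+00, 1.44495161e-04,
       1.55233639e+00, 1.56619101e+00]), 'joint_velocities': array([ 0.01926061,  0.00440244, -0.00629324,  0.00816842, -0.00152717,
        0.01142676]), 'tau': array([ 1.08746553e-01, -3.82950354e+01, -3.13420880e+01,  1.58987814e-01,
       -7.67876836e-02, -3.19278985e-02]), 'ee_pos': array([563.31017447, 111.65866373, 286.97960208]), 'eef_rot': array([-6.92719271e-05,  9.99693414e-01,  2.47598932e-02, -1.47701030e-04]), 'wrist_force': array([-0.07658106,  0.15491033, -3.50620783]), 'ft_torque': array([ 0.01994234, -0.06364212, -0.03556666]), 'gripper_force': 59.99805450439453, 'finger_gap': 13.59663346541905}
412.39531287484783
```

View pics/v3.png

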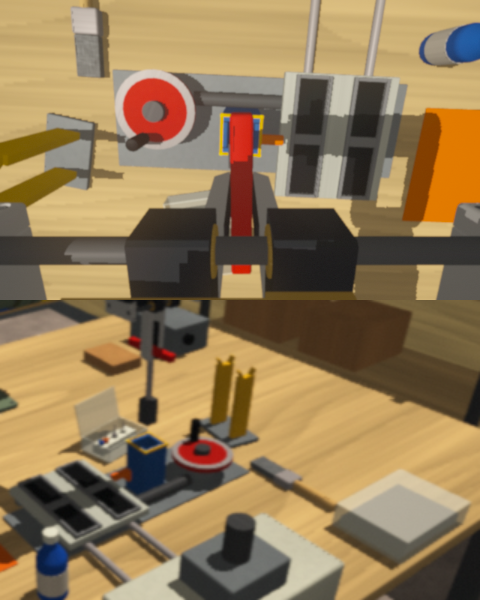

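The key hangs from the gripper with its socket above the tower. I'll check from the scene cloud that it is vertical, at about (378,205) in the full image.

```bash
python3 - <<'E'
from h import *
s=load('s3.png');P=cloud(s)
m=(abs(P[...,0]-563)<60)&(abs(P[...,1]-112)<60)
for a,b in((150,165),(165,180),(180,198),(205,230),(230,260),(300,312)):
    q=P[m&(P[...,2]>a)&(P[...,2]<b)]; print(a,b,len(q),q[:,:2].mean(0).round(1),q.min(0).round(1),q.max(0).round(1))
print(P[m][:,2].min(),np.nanmean(P[290:300,350:420,2]))
for z in(308,240,180,160): print(z,proj(s,[563.4,111.8,z]))
q=m&(P[...,2]>150)&(P[...,2]<280)
for r in range(170,216,5):
    c=np.where(q[r])[0]; print(r,c.min() if len(c) else None,c.max() if len(c) else None)
E
```

```text
150 165 34 [567.6 106.9] [547.   98.2 155. ] [577.1 125.7 164.9]
165 180 57 [568.8 106.5] [550.1  96.4 165.2] [576.5 123.5 179.3]
180 198 71 [569.5 107.7] [550.4  97.2 180.1] [577.6 128.  197.6]
205 230 63 [565.8 109.6] [549.   99.1 205. ] [574.9 124.8 229.9]
230 260 43 [566.  109.2] [559.5 104.4 231.1] [570.2 115.5 260. ]
300 312 183 [574.7 106.7] [509.1  91.4 300.2] [620.3 129.5 312. ]
0.7443783714496703 95.21100996451656
308 [[380.84147601 131.27435874]]
240 [[379.61946164 154.5078445 ]]
180 [[378.60148126 173.86214436]]
160 [[378.2739058  180.09015611]]
170 373 385
175 373 384
180 372 384
185 None None
190 None None
195 None None
200 None None
205 None None
210 None None
215 None None
```

```bash

python3 -m jog '[{"tx":0,"ty":0,"tz":-0.05,"wx":0,"wy":0,"wz":0,"jaw":1},{"tx":0,"ty":0,"tz":-0.13,"wx":0,"wy":0,"wz":0,"jaw":1},{"tx":0,"ty":0,"tz":-0.21,"wx":0,"wy":0,"wz":0,"jaw":1},{"tx":0,"ty":0,"tz":-0.29,"wx":0,"wy":0,"wz":0,"jaw":1},{"tx":0,"ty":0,"tz":-0.37,"wx":0,"wy":0,"wz":0,"jaw":1},{"tx":0,"ty":0,"tz":-0.45,"wx":0,"wy":0,"wz":0,"jaw":1},{"tx":0,"ty":0,"tz":-0.51,"wx":0,"wy":0,"wz":0,"jaw":1},{"tx":0,"ty":0,"tz":-0.54,"wx":0,"wy":0,"wz":0,"jaw":1}]' && 
python3 -m jog '[{"tx":0,"ty":0,"tz":-0.01,"wx":0,"wy":0,"wz":0,"jaw":1},{"tx":0,"ty":0,"tz":-0.03,"wx":0,"wy":0,"wz":0,"jaw":1},{"tx":0,"ty":0,"tz":-0.04,"wx":0,"wy":0,"wz":0,"jaw":1},{"tx":0,"ty":0,"tz":-0.05,"wx":0,"wy":0,"wz":0,"jaw":1},{"tx":0,"ty":0,"tz":-0.06,"wx":0,"wy":0,"wz":0,"jaw":1},{"tx":0,"ty":0,"tz":-0.07,"wx":0,"wy":0,"wz":0,"jaw":1},{"tx":0,"ty":0,"tz":-0.08,"wx":0,"wy":0,"wz":0,"jaw":1},{"tx":0,"ty":0,"tz":-0.08,"wx":0,"wy":0,"wz":0,"jaw":1}]'
```

```text
time_s: 10.05
ee_pos: [562.2, 112.8, 177.0]
eef_rot: [-0.0, 1.0, 0.026, -0.002]
wrist_force: [-0.4, 0.5, -3.5]
finger_gap: 13.5
gripper_force: 60.0
time_s: 10.85
ee_pos: [563.5, 112.0, 162.9]
eef_rot: [0.0, 1.0, 0.025, 0.0]
wrist_force: [1.5, -0.5, -3.2]
finger_gap: 13.4
gripper_force: 60.0
```

```bash

python3 -m jog '[{"tx":0,"ty":0,"tz":-0.02,"wx":0,"wy":0,"wz":0,"jaw":1},{"tx":0,"ty":0,"tz":-0.04,"wx":0,"wy":0,"wz":0,"jaw":1},{"tx":0,"ty":0,"tz":-0.05,"wx":0,"wy":0,"wz":0,"jaw":1},{"tx":0,"ty":0,"tz":-0.06,"wx":0,"wy":0,"wz":0,"jaw":1},{"tx":0,"ty":0,"tz":-0.07,"wx":0,"wy":0,"wz":0,"jaw":1},{"tx":0,"ty":0,"tz":-0.07,"wx":0,"wy":0,"wz":0,"jaw":1},{"tx":0,"ty":0,"tz":-0.07,"wx":0,"wy":0,"wz":0,"jaw":1},{"tx":0,"ty":0,"tz":-0.07,"wx":0,"wy":0,"wz":0,"jaw":1}]' &&
python3 -m jog '[{"tx":0,"ty":0,"tz":-0.02,"wx":0,"wy":0,"wz":0,"jaw":1},{"tx":0,"ty":0,"tz":-0.04,"wx":0,"wy":0,"wz":0,"jaw":1},{"tx":0,"ty":0,"tz":-0.05,"wx":0,"wy":0,"wz":0,"jaw":1},{"tx":0,"ty":0,"tz":-0.06,"wx":0,"wy":0,"wz":0,"jaw":1},{"tx":0,"ty":0,"tz":-0.06,"wx":0,"wy":0,"wz":0,"jaw":1},{"tx":0,"ty":0,"tz":-0.06,"wx":0,"wy":0,"wz":0,"jaw":1},{"tx":0,"ty":0,"tz":-0.06,"wx":0,"wy":0,"wz":0,"jaw":1},{"tx":0,"ty":0,"tz":-0.06,"wx":0,"wy":0,"wz":0,"jaw":1}]'
python3 -c "
from h import *
print(status.get_state()['ft_torque'])"
```

```text
time_s: 11.65
ee_pos: [563.5, 112.1, 149.0]
eef_rot: [-0.0, 1.0, 0.025, 0.0]
wrist_force: [1.5, -0.9, -4.0]
finger_gap: 13.4
gripper_force: 60.0
time_s: 12.45
ee_pos: [563.4, 112.1, 137.0]
eef_rot: [-0.0, 1.0, 0.025, 0.0]
wrist_force: [2.5, -0.2, -3.5]
finger_gap: 13.0
gripper_force: 60.0
[ 0.05693289 -0.55051052  0.01714178]
```

```bash

python3 -m jog '[{"tx":0,"ty":0,"tz":0,"wx":0,"wy":0,"wz":0.1,"jaw":1},{"tx":0,"ty":0,"tz":0,"wx":0,"wy":0,"wz":0.22,"jaw":1},{"tx":0,"ty":0,"tz":0,"wx":0,"wy":0,"wz":0.34,"jaw":1},{"tx":0,"ty":0,"tz":0,"wx":0,"wy":0,"wz":0.46,"jaw":1},{"tx":0,"ty":0,"tz":0,"wx":0,"wy":0,"wz":0.58,"jaw":1},{"tx":0,"ty":0,"tz":0,"wx":0,"wy":0,"wz":0.7,"jaw":1},{"tx":0,"ty":0,"tz":0,"wx":0,"wy":0,"wz":0.82,"jaw":1},{"tx":0,"ty":0,"tz":0,"wx":0,"wy":0,"wz":0.94,"jaw":1}]'
python3 -c "
from h import *
print(status.get_state()['ft_torque'])"
python3 -m jog '[{"tx":0,"ty":0,"tz":0,"wx":0,"wy":0,"wz":0.06,"jaw":1},{"tx":0,"ty":0,"tz":0,"wx":0,"wy":0,"wz":0.12,"jaw":1},{"tx":0,"ty":0,"tz":0,"wx":0,"wy":0,"wz":0.17,"jaw":1},{"tx":0,"ty":0,"tz":0,"wx":0,"wy":0,"wz":0.21,"jaw":1},{"tx":0,"ty":0,"tz":0,"wx":0,"wy":0,"wz":0.25,"jaw":1},{"tx":0,"ty":0,"tz":0,"wx":0,"wy":0,"wz":0.28,"jaw":1},{"tx":0,"ty":0,"tz":0,"wx":0,"wy":0,"wz":0.3,"jaw":1},{"tx":0,"ty":0,"tz":0,"wx":0,"wy":0,"wz":0.3,"jaw":1}]'
python3 -c "
from h import *
print(status.get_state()['ft_torque'])"
```

```text
time_s: 13.25
ee_pos: [564.0, 112.5, 137.3]
eef_rot: [-0.0, 0.868, 0.496, 0.001]
wrist_force: [2.2, 1.0, -3.9]
finger_gap: 13.6
gripper_force: 60.1
[ 0.23638502 -0.71894275 -0.20063521]
time_s: 14.05
ee_pos: [563.8, 112.5, 137.3]
eef_rot: [-0.0, 0.781, 0.624, 0.001]
wrist_force: [1.6, 1.4, -3.8]
finger_gap: 13.7
gripper_force: 60.0
[ 0.4592351  -0.72225591 -0.10434835]
```

```bash

python3 -m jog '[{"tx":0,"ty":0,"tz":0,"wx":0,"wy":0,"wz":0.02,"jaw":1},{"tx":0,"ty":0,"tz":0,"wx":0,"wy":0,"wz":0.04,"jaw":1},{"tx":0,"ty":0,"tz":0,"wx":0,"wy":0,"wz":0.05,"jaw":1},{"tx":0,"ty":0,"tz":0,"wx":0,"wy":0,"wz":0.06,"jaw":1},{"tx":0,"ty":0,"tz":0,"wx":0,"wy":0,"wz":0.06,"jaw":1},{"tx":0,"ty":0,"tz":0,"wx":0,"wy":0,"wz":0.06,"jaw":1},{"tx":0,"ty":0,"tz":0,"wx":0,"wy":0,"wz":0.06,"jaw":1},{"tx":0,"ty":0,"tz":0,"wx":0,"wy":0,"wz":0.06,"jaw":1}]'
python3 -c "
from h import *
print(status.get_state()['ft_torque'])"
python3 -m jog '[{"tx":0,"ty":0,"tz":0,"wx":0,"wy":0,"wz":0.02,"jaw":1},{"tx":0,"ty":0,"tz":0,"wx":0,"wy":0,"wz":0.04,"jaw":1},{"tx":0,"ty":0,"tz":0,"wx":0,"wy":0,"wz":0.05,"jaw":1},{"tx":0,"ty":0,"tz":0,"wx":0,"wy":0,"wz":0.06,"jaw":1},{"tx":0,"ty":0,"tz":0,"wx":0,"wy":0,"wz":0.06,"jaw":1},{"tx":0,"ty":0,"tz":0,"wx":0,"wy":0,"wz":0.06,"jaw":1},{"tx":0,"ty":0,"tz":0,"wx":0,"wy":0,"wz":0.06,"jaw":1},{"tx":0,"ty":0,"tz":0,"wx":0,"wy":0,"wz":0.06,"jaw":1}]'
python3 - <<'E'
from h import *
print(status.get_state()['ft_torque'])
s=snap('wrist','w4.png');P=cloud(s);z=P[...,2];hsv=cv2.cvtColor(s['img'],cv2.COLOR_RGB2HSV).astype(int)
H,S=hsv[...,0],hsv[...,1]
rects(P,(H>3)&(H<18)&(S>170)&(z>40)&(z<90)&(P[...,1]>45)&(P[...,1]<85),'shoe',8)
t=snap('top','t4.png');P=cloud(t);z=P[...,2];hsv=cv2.cvtColor(t['img'],cv2.COLOR_RGB2HSV).astype(int)
H,S=hsv[...,0],hsv[...,1]
rects(P,(H>3)&(H<18)&(S>150)&(z>40)&(z<90)&(P[...,1]>45)&(P[...,1]<85),'shoe',3)
E
```

```text
time_s: 14.85
ee_pos: [563.6, 112.1, 137.3]
eef_rot: [0.0, 0.761, 0.649, 0.0]
wrist_force: [2.1, 1.8, -1.8]
finger_gap: 13.1
gripper_force: 60.0
[ 0.69747755 -0.72622836 -0.17930106]
time_s: 15.65
ee_pos: [563.6, 112.1, 137.2]
eef_rot: [0.0, 0.74, 0.672, 0.0]
wrist_force: [1.4, 2.7, 0.1]
finger_gap: 13.7
gripper_force: 60.2
[ 0.7775937  -0.76301715 -0.37396437]
shoe [285, 197, 12, 5, 56] [544.9  65. ] [13.8 36.6] 0.2 z [65.1 68.9 73.7]
```

The shoe is now at z ≈ 68 (15 mm up) and the torque has jumped to 0.37 N m, so the stem is at its unlocked stop. I'll back off through the play and lift.

```bash

python3 -m jog '[{"tx":0,"ty":0,"tz":0,"wx":0,"wy":0,"wz":-0.05,"jaw":1},{"tx":0,"ty":0,"tz":0,"wx":0,"wy":0,"wz":-0.1,"jaw":1},{"tx":0,"ty":0,"tz":0,"wx":0,"wy":0,"wz":-0.16,"jaw":1},{"tx":0,"ty":0,"tz":0,"wx":0,"wy":0,"wz":-0.16,"jaw":1},{"tx":0,"ty":0,"tz":0.03,"wx":0,"wy":0,"wz":-0.16,"jaw":1},{"tx":0,"ty":0,"tz":0.08,"wx":0,"wy":0,"wz":-0.16,"jaw":1},{"tx":0,"ty":0,"tz":0.14,"wx":0,"wy":0,"wz":-0.16,"jaw":1},{"tx":0,"ty":0,"tz":0.2,"wx":0,"wy":0,"wz":-0.16,"jaw":1}]'
python3 -c "
from h import *
print(status.get_state()['ft_torque'])"
python3 -m jog '[{"tx":0,"ty":0,"tz":0.05,"wx":0,"wy":0,"wz":0,"jaw":1},{"tx":0,"ty":0,"tz":0.13,"wx":0,"wy":0,"wz":0,"jaw":1},{"tx":0,"ty":0,"tz":0.21,"wx":0,"wy":0,"wz":0,"jaw":1},{"tx":0,"ty":0,"tz":0.29,"wx":0,"wy":0,"wz":0,"jaw":1},{"tx":0,"ty":0,"tz":0.37,"wx":0,"wy":0,"wz":0,"jaw":1},{"tx":0,"ty":0,"tz":0.45,"wx":0,"wy":0,"wz":0,"jaw":1},{"tx":0,"ty":0,"tz":0.53,"wx":0,"wy":0,"wz":0,"jaw":1},{"tx":0,"ty":0,"tz":0.57,"wx":0,"wy":0,"wz":0,"jaw":1}]' &&
python3 -m jog '[{"tx":-0.01,"ty":0.05,"tz":0,"wx":0,"wy":0,"wz":-0.05,"jaw":1},{"tx":-0.03,"ty":0.14,"tz":0,"wx":0,"wy":0,"wz":-0.15,"jaw":1},{"tx":-0.06,"ty":0.25,"tz":0,"wx":0,"wy":0,"wz":-0.27,"jaw":1},{"tx":-0.09,"ty":0.37,"tz":0,"wx":0,"wy":0,"wz":-0.39,"jaw":1},{"tx":-0.12,"ty":0.49,"tz":0,"wx":0,"wy":0,"wz":-0.51,"jaw":1},{"tx":-0.15,"ty":0.6,"tz":0,"wx":0,"wy":0,"wz":-0.63,"jaw":1},{"tx":-0.17,"ty":0.68,"tz":0,"wx":0,"wy":0,"wz":-0.75,"jaw":1},{"tx":-0.18,"ty":0.72,"tz":0,"wx":0,"wy":0,"wz":-0.8,"jaw":1}]' &&
python3 -m jog '[{"tx":-0.01,"ty":0.05,"tz":0,"wx":0,"wy":0,"wz":-0.05,"jaw":1},{"tx":-0.03,"ty":0.14,"tz":0,"wx":0,"wy":0,"wz":-0.15,"jaw":1},{"tx":-0.06,"ty":0.25,"tz":0,"wx":0,"wy":0,"wz":-0.27,"jaw":1},{"tx":-0.09,"ty":0.37,"tz":0,"wx":0,"wy":0,"wz":-0.39,"jaw":1},{"tx":-0.12,"ty":0.49,"tz":0,"wx":0,"wy":0,"wz":-0.51,"jaw":1},{"tx":-0.15,"ty":0.6,"tz":0,"wx":0,"wy":0,"wz":-0.6,"jaw":1},{"tx":-0.17,"ty":0.68,"tz":0,"wx":0,"wy":0,"wz":-0.62,"jaw":1},{"tx":-0.17,"ty":0.73,"tz":0,"wx":0,"wy":0,"wz":-0.62,"jaw":1}]'
python3 - <<'E'
from h import *
s=snap('wrist','w5.png');P=cloud(s);z=P[...,2];hsv=cv2.cvtColor(s['img'],cv2.COLOR_RGB2HSV).astype(int)
H,S=hsv[...,0],hsv[...,1]; red=((H<6)|(H>174))&(S>150)
rects(P,red&(z>250),'bar'); rects(P,(z>150)&(z<190)&(H>15)&(H<35),'yellow',20)
st=status.get_state(); print(st['ee_pos'],np.degrees(2*np.arctan2(st['eef_rot'][2],st['eef_rot'][1])),st['joint_pos'])
E
```

```text
time_s: 16.55
ee_pos: [562.5, 111.4, 178.0]
eef_rot: [-0.0, 0.794, 0.608, -0.001]
wrist_force: [0.8, 1.1, -4.3]
finger_gap: 13.3
gripper_force: 60.0
[ 0.11275684 -0.33222589  0.00461864]
time_s: 17.35
ee_pos: [563.4, 111.7, 293.4]
eef_rot: [0.001, 0.794, 0.608, 0.0]
wrist_force: [-0.1, -0.3, -3.3]
finger_gap: 13.4
gripper_force: 60.0
time_s: 18.15
ee_pos: [526.0, 257.1, 290.8]
eef_rot: [0.0, 0.973, 0.232, -0.001]
wrist_force: [0.0, -0.5, -3.2]
finger_gap: 13.5
gripper_force: 60.0
time_s: 18.95
ee_pos: [492.2, 402.8, 290.7]
eef_rot: [0.001, 0.996, -0.089, -0.001]
wrist_force: [0.6, -0.9, -3.6]
finger_gap: 13.7
gripper_force: 60.0
bar [307, 151, 30, 165, 4366] [505.6 399.7] [13.6 80.3] 79.7 z [316.  316.8 317.7]
bar [309, 353, 25, 12, 264] [476.5 406.9] [12.2 76.9] 82.6 z [316.7 317.4 318.8]
yellow [275, 142, 51, 19, 702] [530.5 413.5] [42.4 14.2] 79.6 z [158.4 160.6 173.6]
yellow [277, 220, 30, 23, 393] [460.  435.3] [25.9 14.3] 81.9 z [155.1 160.5 173.8]
[492.54273522 403.92849588 290.62230729] -10.161769700605863 [5.50643331e-01 2.90515312e-01 1.26444488e+00 8.98713577e-04
 1.58742695e+00 2.29881059e+00]
```

```bash

python3 -m jog '[{"tx":0.01,"ty":0.04,"tz":0,"wx":0,"wy":0,"wz":0,"jaw":1},{"tx":0.01,"ty":0.088,"tz":0,"wx":0,"wy":0,"wz":0,"jaw":1},{"tx":0.01,"ty":0.088,"tz":-0.06,"wx":0,"wy":0,"wz":0,"jaw":1},{"tx":0.01,"ty":0.088,"tz":-0.16,"wx":0,"wy":0,"wz":0,"jaw":1},{"tx":0.01,"ty":0.088,"tz":-0.28,"wx":0,"wy":0,"wz":0,"jaw":1},{"tx":0.01,"ty":0.088,"tz":-0.4,"wx":0,"wy":0,"wz":0,"jaw":1},{"tx":0.01,"ty":0.088,"tz":-0.5,"wx":0,"wy":0,"wz":0,"jaw":1},{"tx":0.01,"ty":0.088,"tz":-0.56,"wx":0,"wy":0,"wz":0,"jaw":1}]' &&
python3 -m jog '[{"tx":0,"ty":0,"tz":-0.02,"wx":0,"wy":0,"wz":0,"jaw":1},{"tx":0,"ty":0,"tz":-0.05,"wx":0,"wy":0,"wz":0,"jaw":1},{"tx":0,"ty":0,"tz":-0.08,"wx":0,"wy":0,"wz":0,"jaw":1},{"tx":0,"ty":0,"tz":-0.1,"wx":0,"wy":0,"wz":0,"jaw":1},{"tx":0,"ty":0,"tz":-0.12,"wx":0,"wy":0,"wz":0,"jaw":1},{"tx":0,"ty":0,"tz":-0.14,"wx":0,"wy":0,"wz":0,"jaw":1},{"tx":0,"ty":0,"tz":-0.153,"wx":0,"wy":0,"wz":0,"jaw":1},{"tx":0,"ty":0,"tz":-0.153,"wx":0,"wy":0,"wz":0,"jaw":1}]'
```

```text
time_s: 19.8
ee_pos: [494.2, 418.1, 175.6]
eef_rot: [0.002, 0.996, -0.09, -0.002]
wrist_force: [-0.8, -0.2, -4.1]
finger_gap: 13.8
gripper_force: 60.0
time_s: 20.6
ee_pos: [495.2, 419.5, 147.9]
eef_rot: [0.0, 0.996, -0.09, -0.0]
wrist_force: [0.4, -0.7, -3.1]
finger_gap: 13.2
gripper_force: 60.0
```

```bash

python3 -m jog '[{"tx":0,"ty":0,"tz":-0.006,"wx":0,"wy":0,"wz":0,"jaw":1},{"tx":0,"ty":0,"tz":-0.006,"wx":0,"wy":0,"wz":0,"jaw":0.8},{"tx":0,"ty":0,"tz":-0.006,"wx":0,"wy":0,"wz":0,"jaw":0},{"tx":0,"ty":0,"tz":-0.006,"wx":0,"wy":0,"wz":0,"jaw":0},{"tx":0,"ty":0,"tz":-0.006,"wx":0,"wy":0,"wz":0,"jaw":0},{"tx":0,"ty":0,"tz":-0.006,"wx":0,"wy":0,"wz":0,"jaw":0},{"tx":0,"ty":0,"tz":-0.006,"wx":0,"wy":0,"wz":0,"jaw":0},{"tx":0,"ty":0,"tz":-0.006,"wx":0,"wy":0,"wz":0,"jaw":0}]' &&
python3 -m jog '[{"tx":0,"ty":0,"tz":0.1,"wx":0,"wy":0,"wz":0,"jaw":0},{"tx":0,"ty":0,"tz":0.25,"wx":0,"wy":0,"wz":0,"jaw":0},{"tx":0,"ty":0,"tz":0.4,"wx":0,"wy":0,"wz":0,"jaw":0},{"tx":0,"ty":0,"tz":0.55,"wx":0,"wy":0,"wz":0,"jaw":0},{"tx":0,"ty":0,"tz":0.7,"wx":0,"wy":0,"wz":0,"jaw":0},{"tx":0,"ty":0,"tz":0.85,"wx":0,"wy":0,"wz":0,"jaw":0},{"tx":0,"ty":0,"tz":0.87,"wx":0,"wy":0,"wz":0,"jaw":0},{"tx":0,"ty":0,"tz":0.87,"wx":0,"wy":0,"wz":0,"jaw":0}]'
python3 - <<'E'
from h import *
s=snap('wrist','w6.png');P=cloud(s);z=P[...,2];hsv=cv2.cvtColor(s['img'],cv2.COLOR_RGB2HSV).astype(int)
H,S=hsv[...,0],hsv[...,1]; red=((H<6)|(H>174))&(S>150)
rects(P,red&(z>120),'bar'); rects(P,(z>150)&(z<190)&(H>15)&(H<35),'yellow',20)
s=snap('top','t6.png');P=cloud(s);z=P[...,2];hsv=cv2.cvtColor(s['img'],cv2.COLOR_RGB2HSV).astype(int)
S=hsv[...,1]; x,y=P[...,0],P[...,1]
rects(P,(z>12)&(z<32)&(S<110)&(y<-250)&(y>-480)&(x>380)&(x<650),'blank',40)
E
```

```text
time_s: 21.4
ee_pos: [495.4, 419.7, 147.3]
eef_rot: [-0.0, 0.996, -0.09, 0.0]
wrist_force: [-0.4, -0.3, -0.1]
finger_gap: 63.1
gripper_force: 0.0
time_s: 22.2
ee_pos: [495.8, 419.9, 322.0]
eef_rot: [-0.001, 0.996, -0.09, 0.001]
wrist_force: [0.1, -1.0, 0.1]
finger_gap: 94.0
gripper_force: 0.0
bar [315, 129, 15, 111, 1386] [495.5 419. ] [ 13.4 107.5] 79.6 z [172.4 173.3 174.2]
yellow [298, 140, 17, 17, 262] [533.1 427.5] [14.7 14.1] 79.4 z [159.1 167.1 174.2]
yellow [330, 140, 15, 17, 239] [527.9 398.8] [12.9 14. ] 80.2 z [159.4 168.4 174.1]
yellow [300, 211, 16, 21, 269] [461.7 439.7] [14.8 17.7] 79.2 z [157.7 166.3 174. ]
yellow [330, 211, 14, 21, 235] [455.2 411.7] [12.5 14.5] 80.4 z [158.  167.  174.2]
blank [415, 196, 14, 21, 158] [ 527.2 -371.6] [28.3 71.9] 67.7 z [21.4 25.8 29.7]
blank [419, 221, 10, 21, 159] [ 442.6 -378.7] [28.5 69.3] 83.7 z [21.5 25.9 29.2]
```

```bash

python3 -m jog '[{"tx":0,"ty":-0.15,"tz":0,"wx":0,"wy":0,"wz":0,"jaw":0},{"tx":0,"ty":-0.4,"tz":0,"wx":0,"wy":0,"wz":0,"jaw":0},{"tx":0,"ty":-0.65,"tz":0,"wx":0,"wy":0,"wz":0,"jaw":0},{"tx":0,"ty":-0.9,"tz":0,"wx":0,"wy":0,"wz":0,"jaw":0},{"tx":0,"ty":-1,"tz":0,"wx":0,"wy":0,"wz":0,"jaw":0},{"tx":0,"ty":-1,"tz":0,"wx":0,"wy":0,"wz":0,"jaw":0},{"tx":0,"ty":-1,"tz":0,"wx":0,"wy":0,"wz":0,"jaw":0},{"tx":0,"ty":-1,"tz":0,"wx":0,"wy":0,"wz":0,"jaw":0}]' &&
python3 -m jog '[{"tx":0,"ty":-0.25,"tz":0,"wx":0,"wy":0,"wz":0,"jaw":0},{"tx":0,"ty":-0.5,"tz":0,"wx":0,"wy":0,"wz":0,"jaw":0},{"tx":0,"ty":-0.75,"tz":0,"wx":0,"wy":0,"wz":0,"jaw":0},{"tx":0,"ty":-1,"tz":0,"wx":0,"wy":0,"wz":0,"jaw":0},{"tx":0,"ty":-1,"tz":0,"wx":0,"wy":0,"wz":0,"jaw":0},{"tx":0,"ty":-1,"tz":0,"wx":0,"wy":0,"wz":0,"jaw":0},{"tx":0,"ty":-1,"tz":0,"wx":0,"wy":0,"wz":0,"jaw":0},{"tx":0,"ty":-1,"tz":0,"wx":0,"wy":0,"wz":0,"jaw":0}]' &&
python3 -m jog '[{"tx":0,"ty":-0.25,"tz":0,"wx":0,"wy":0,"wz":0,"jaw":0},{"tx":0,"ty":-0.5,"tz":0,"wx":0,"wy":0,"wz":0,"jaw":0},{"tx":0,"ty":-0.75,"tz":0,"wx":0,"wy":0,"wz":0,"jaw":0},{"tx":0,"ty":-1,"tz":0,"wx":0,"wy":0,"wz":0,"jaw":0},{"tx":0,"ty":-1,"tz":0,"wx":0,"wy":0,"wz":0,"jaw":0},{"tx":0,"ty":-1,"tz":0,"wx":0,"wy":0,"wz":0,"jaw":0},{"tx":0,"ty":-1,"tz":0,"wx":0,"wy":0,"wz":0,"jaw":0},{"tx":0,"ty":-1,"tz":0,"wx":0,"wy":0,"wz":0,"jaw":0}]' &&
python3 -m jog '[{"tx":0,"ty":-0.25,"tz":0,"wx":0,"wy":0,"wz":0,"jaw":0},{"tx":-0.05,"ty":-0.5,"tz":0,"wx":0,"wy":0,"wz":0,"jaw":0},{"tx":-0.05,"ty":-0.75,"tz":0,"wx":0,"wy":0,"wz":0,"jaw":0},{"tx":-0.05,"ty":-0.95,"tz":0,"wx":0,"wy":0,"wz":0,"jaw":0},{"tx":-0.05,"ty":-0.95,"tz":0,"wx":0,"wy":0,"wz":0,"jaw":0},{"tx":-0.05,"ty":-0.95,"tz":0,"wx":0,"wy":0,"wz":0,"jaw":0},{"tx":-0.05,"ty":-0.95,"tz":0,"wx":0,"wy":0,"wz":0,"jaw":0},{"tx":-0.05,"ty":-0.95,"tz":0,"wx":0,"wy":0,"wz":0,"jaw":0}]'
cat > blk.py <<'E'
from h import *
import sys
s=snap('wrist',sys.argv[1]);P=cloud(s);z=P[...,2];S=cv2.cvtColor(s['img'],cv2.COLOR_RGB2HSV)[...,1]
rects(P,(z>18)&(z<32)&(S<90)&(s['z_map']>220)&(P[...,1]<-200),'blank',100)
st=status.get_state(); print(st['ee_pos'],np.degrees(2*np.arctan2(st['eef_rot'][2],st['eef_rot'][1])),st['joint_pos'])
E
python3 blk.py w7.png
```

```text
time_s: 23.1
ee_pos: [495.0, 220.6, 320.1]
eef_rot: [0.0, 0.996, -0.089, -0.001]
wrist_force: [0.8, 0.8, -0.0]
finger_gap: 93.9
gripper_force: 0.0
time_s: 23.9
ee_pos: [495.5, 21.5, 321.1]
eef_rot: [-0.0, 0.996, -0.088, -0.0]
wrist_force: [0.4, 0.0, -0.1]
finger_gap: 93.9
gripper_force: 0.0
time_s: 24.7
ee_pos: [495.8, -178.4, 321.4]
eef_rot: [-0.0, 0.996, -0.088, 0.0]
wrist_force: [0.7, 0.5, -0.4]
finger_gap: 94.2
gripper_force: 0.0
time_s: 25.5
ee_pos: [486.1, -368.4, 321.8]
eef_rot: [0.0, 0.996, -0.089, 0.0]
wrist_force: [1.4, 0.8, -0.0]
finger_gap: 94.1
gripper_force: 0.0
blank [161, 0, 20, 39, 180] [ 692.7 -218.4] [14.6 46.4] 62.3 z [19.9 25.6 30.7]
blank [305, 105, 29, 56, 1040] [ 525.9 -372.3] [26.1 70.1] 67.7 z [24.7 25.7 26.9]
blank [325, 168, 21, 50, 910] [ 440.9 -380.6] [26. 70.] 83.6 z [24.5 25.6 26.8]
[ 486.06279228 -368.6166411   321.82728109] -10.17063634764408 [-7.90743741e-01  2.19853359e-01  1.28918451e+00  2.23817789e-04
  1.63193350e+00  9.57577422e-01]
```

View pics/w7.png

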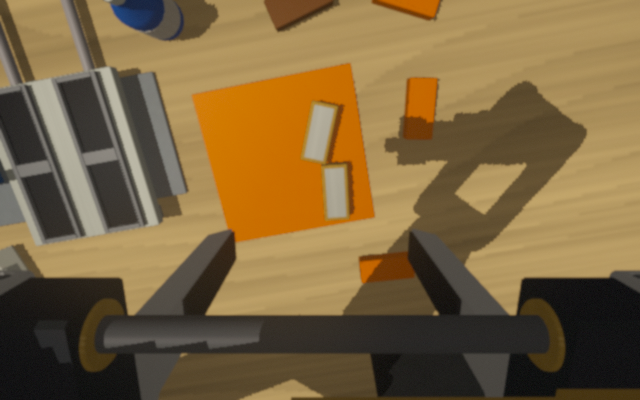

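Two blanks with silver tops at (320,132) and (336,190), top at z ≈ 25.6 (3 mm mat + 22). The orange and brown look-alikes are off the mat and smaller. I'll pick the upper blank first.

```bash

python3 -m jog '[{"tx":0.05,"ty":0,"tz":-0.1,"wx":0,"wy":0,"wz":-0.1,"jaw":0},{"tx":0.12,"ty":-0.01,"tz":-0.25,"wx":0,"wy":0,"wz":-0.2,"jaw":0},{"tx":0.2,"ty":-0.014,"tz":-0.45,"wx":0,"wy":0,"wz":-0.2,"jaw":0},{"tx":0.2,"ty":-0.014,"tz":-0.65,"wx":0,"wy":0,"wz":-0.2,"jaw":0},{"tx":0.2,"ty":-0.014,"tz":-0.85,"wx":0,"wy":0,"wz":-0.2,"jaw":0},{"tx":0.2,"ty":-0.014,"tz":-1,"wx":0,"wy":0,"wz":-0.2,"jaw":0},{"tx":0.2,"ty":-0.014,"tz":-1,"wx":0,"wy":0,"wz":-0.2,"jaw":0},{"tx":0.2,"ty":-0.014,"tz":-1,"wx":0,"wy":0,"wz":-0.2,"jaw":0}]' 
python3 blk.py w8.png
```

```text
time_s: 26.35
ee_pos: [525.8, -372.5, 121.8]
eef_rot: [-0.0, 0.981, -0.193, -0.0]
wrist_force: [1.0, -0.3, 0.5]
finger_gap: 94.1
gripper_force: 0.0
blank [21, 37, 40, 70, 883] [ 694.5 -218.3] [17.5 48.3] 66.8 z [19.8 25.5 30.7]
blank [304, 157, 33, 84, 2648] [ 526.1 -372.1] [25.8 70. ] 68.2 z [24.9 25.7 26.6]
blank [342, 245, 48, 70, 2080] [ 441.9 -380.6] [26.1 69. ] 83.6 z [24.8 25.6 26.5]
[ 526.72180943 -373.59376824  123.5098602 ] -22.268916097978877 [-7.50839142e-01  4.22631353e-01  1.43659525e+00  5.09013465e-05
  1.27896965e+00  1.20860853e+00]
```

```bash

python3 -m jog '[{"tx":0,"ty":0,"tz":-0.15,"wx":0,"wy":0,"wz":0,"jaw":0.2},{"tx":0,"ty":0,"tz":-0.3,"wx":0,"wy":0,"wz":0,"jaw":0.3},{"tx":0,"ty":0,"tz":-0.42,"wx":0,"wy":0,"wz":0,"jaw":0.3},{"tx":0,"ty":0,"tz":-0.5,"wx":0,"wy":0,"wz":0,"jaw":0.3},{"tx":0,"ty":0,"tz":-0.54,"wx":0,"wy":0,"wz":0,"jaw":0.3},{"tx":0,"ty":0,"tz":-0.54,"wx":0,"wy":0,"wz":0,"jaw":0.3},{"tx":0,"ty":0,"tz":-0.54,"wx":0,"wy":0,"wz":0,"jaw":1},{"tx":0,"ty":0,"tz":-0.54,"wx":0,"wy":0,"wz":0,"jaw":1}]' 40 &&
python3 -m jog '[{"tx":0,"ty":0,"tz":0,"wx":0,"wy":0,"wz":0,"jaw":1},{"tx":0,"ty":0,"tz":0,"wx":0,"wy":0,"wz":0,"jaw":1},{"tx":0,"ty":0,"tz":0,"wx":0,"wy":0,"wz":0,"jaw":1},{"tx":0,"ty":0,"tz":0,"wx":0,"wy":0,"wz":0,"jaw":1},{"tx":0,"ty":0,"tz":0.03,"wx":0,"wy":0,"wz":0,"jaw":1},{"tx":0,"ty":0,"tz":0.1,"wx":0,"wy":0,"wz":0,"jaw":1},{"tx":0,"ty":0,"tz":0.2,"wx":0,"wy":0,"wz":0,"jaw":1},{"tx":0,"ty":0,"tz":0.3,"wx":0,"wy":0,"wz":0,"jaw":1}]'
```

```text
time_s: 27.2
ee_pos: [526.6, -374.2, 15.1]
eef_rot: [0.001, 0.981, -0.193, 0.001]
wrist_force: [0.1, -0.5, 0.0]
finger_gap: 52.9
gripper_force: 0.0
time_s: 28.0
ee_pos: [524.9, -373.0, 74.1]
eef_rot: [-0.0, 0.981, -0.193, -0.001]
wrist_force: [0.2, -0.3, -1.0]
finger_gap: 35.4
gripper_force: 40.0
```

```bash

python3 -m jog '[{"tx":0,"ty":0,"tz":0.15,"wx":0,"wy":0,"wz":0,"jaw":1},{"tx":0.02,"ty":0.05,"tz":0.3,"wx":0,"wy":0,"wz":0.05,"jaw":1},{"tx":0.05,"ty":0.15,"tz":0.42,"wx":0,"wy":0,"wz":0.1,"jaw":1},{"tx":0.1,"ty":0.3,"tz":0.5,"wx":0,"wy":0,"wz":0.17,"jaw":1},{"tx":0.14,"ty":0.46,"tz":0.5,"wx":0,"wy":0,"wz":0.24,"jaw":1},{"tx":0.18,"ty":0.6,"tz":0.5,"wx":0,"wy":0,"wz":0.31,"jaw":1},{"tx":0.2,"ty":0.68,"tz":0.5,"wx":0,"wy":0,"wz":0.371,"jaw":1},{"tx":0.2,"ty":0.7,"tz":0.5,"wx":0,"wy":0,"wz":0.371,"jaw":1}]' &&
python3 -m jog '[{"tx":0.02,"ty":0.08,"tz":0,"wx":0,"wy":0,"wz":0,"jaw":1},{"tx":0.06,"ty":0.2,"tz":0,"wx":0,"wy":0,"wz":0,"jaw":1},{"tx":0.1,"ty":0.35,"tz":0,"wx":0,"wy":0,"wz":0,"jaw":1},{"tx":0.14,"ty":0.5,"tz":0,"wx":0,"wy":0,"wz":0,"jaw":1},{"tx":0.16,"ty":0.62,"tz":0,"wx":0,"wy":0,"wz":0,"jaw":1},{"tx":0.172,"ty":0.7,"tz":0,"wx":0,"wy":0,"wz":0,"jaw":1},{"tx":0.172,"ty":0.72,"tz":0,"wx":0,"wy":0,"wz":0,"jaw":1},{"tx":0.172,"ty":0.72,"tz":0,"wx":0,"wy":0,"wz":0,"jaw":1}]'
cat > nest.py <<'E'
from h import *
import sys
s=snap('wrist',sys.argv[1]);P=cloud(s);z=P[...,2];hsv=cv2.cvtColor(s['img'],cv2.COLOR_RGB2HSV)
S,V=hsv[...,1],hsv[...,2];x,y=P[...,0],P[...,1];b=(x>430)&(x<740)&(y>-140)&(y<40)&(s['z_map']>150)
rects(P,(z>33)&(z<44)&(V<90)&b,'floor',200); rects(P,(z>44)&(z<52)&(S<80)&b,'rim',200); rects(P,(z>55)&(z<250)&b,'blank',200)
st=status.get_state(); print(st['ee_pos'],np.degrees(2*np.arctan2(st['eef_rot'][2],st['eef_rot'][1])),st['finger_gap'])
E
python3 nest.py w9.png
```

```text
time_s: 28.8
ee_pos: [565.7, -231.3, 174.0]
eef_rot: [0.0, 1.0, 0.001, 0.0]
wrist_force: [0.6, -0.6, -1.0]
finger_gap: 35.4
gripper_force: 40.0
time_s: 29.6
ee_pos: [599.7, -89.3, 173.3]
eef_rot: [0.0, 1.0, -0.0, -0.0]
wrist_force: [-0.2, -1.1, -1.3]
finger_gap: 35.5
gripper_force: 40.0
floor [191, 143, 55, 94, 4354] [599.   3.] [86.8 42.9] 0.4 z [40.2 41.1 42. ]
floor [295, 142, 50, 30, 1443] [629.7 -88.4] [43.8 26.1] 89.9 z [40.2 41.2 42.1]
floor [202, 254, 47, 25, 1041] [524.6   2.4] [43.1 25.9] 89.6 z [40.1 41.  42. ]
rim [183, 135, 72, 143, 3127] [582.2   1.6] [ 56.7 134.5] 90.0 z [46.1 47.2 48.2]
rim [287, 134, 66, 42, 901] [632.3 -88.4] [35.6 56.1] 0.3 z [46.3 47.2 48.2]
blank [252, 172, 139, 143, 11921] [601.2 -89.9] [59.8 75.6] 90.0 z [183.7 184.9 197.2]
[599.71468847 -89.94199689 173.27845341] -0.09551908623513777 35.82778709349445
```

View pics/w9.png

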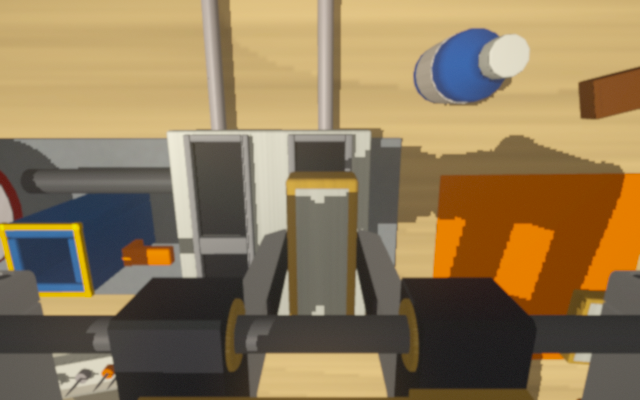

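Blank held squarely at about (322,245), with nest 4 beneath it and aligned to within about 1 mm. Lowering.

```bash

python3 -m jog '[{"tx":-0.003,"ty":0.004,"tz":-0.08,"wx":0,"wy":0,"wz":0,"jaw":1},{"tx":-0.003,"ty":0.004,"tz":-0.2,"wx":0,"wy":0,"wz":0,"jaw":1},{"tx":-0.003,"ty":0.004,"tz":-0.32,"wx":0,"wy":0,"wz":0,"jaw":1},{"tx":-0.003,"ty":0.004,"tz":-0.42,"wx":0,"wy":0,"wz":0,"jaw":1},{"tx":-0.003,"ty":0.004,"tz":-0.5,"wx":0,"wy":0,"wz":0,"jaw":1},{"tx":-0.003,"ty":0.004,"tz":-0.55,"wx":0,"wy":0,"wz":0,"jaw":1},{"tx":-0.003,"ty":0.004,"tz":-0.58,"wx":0,"wy":0,"wz":0,"jaw":1},{"tx":-0.003,"ty":0.004,"tz":-0.608,"wx":0,"wy":0,"wz":0,"jaw":1}]' &&
python3 -m jog '[{"tx":0,"ty":0,"tz":0,"wx":0,"wy":0,"wz":0,"jaw":1},{"tx":0,"ty":0,"tz":0,"wx":0,"wy":0,"wz":0,"jaw":0.5},{"tx":0,"ty":0,"tz":0,"wx":0,"wy":0,"wz":0,"jaw":0.3},{"tx":0,"ty":0,"tz":0,"wx":0,"wy":0,"wz":0,"jaw":0.3},{"tx":0,"ty":0,"tz":0,"wx":0,"wy":0,"wz":0,"jaw":0.3},{"tx":0,"ty":0,"tz":0.1,"wx":0,"wy":0,"wz":0,"jaw":0.3},{"tx":0,"ty":0,"tz":0.3,"wx":0,"wy":0,"wz":0,"jaw":0},{"tx":0,"ty":0,"tz":0.5,"wx":0,"wy":0,"wz":0,"jaw":0}]'
python3 nest.py w10.png
```

```text
time_s: 30.45
ee_pos: [599.9, -88.8, 51.9]
eef_rot: [0.0, 1.0, -0.001, 0.001]
wrist_force: [-0.3, 0.7, -1.2]
finger_gap: 35.7
gripper_force: 40.0
time_s: 31.25
ee_pos: [598.3, -88.1, 151.8]
eef_rot: [-0.0, 1.0, -0.0, -0.001]
wrist_force: [1.4, -0.5, 0.3]
finger_gap: 78.3
gripper_force: 0.0
floor [183, 143, 59, 101, 4855] [598.8   3.1] [87.6 43.1] 0.1 z [40.2 41.1 42.1]
floor [295, 143, 54, 101, 808] [598.9 -88.4] [87.  44.2] 0.0 z [40.3 41.1 42.1]
floor [297, 262, 49, 53, 2549] [510.2 -88.2] [53.7 43.8] 0.7 z [40.2 41.  41.9]
floor [225, 275, 23, 40, 471] [500.1 -16.2] [18.9 44.1] 64.7 z [40.1 41.  41.8]
rim [174, 134, 76, 143, 2529] [588.    1.5] [123.8  56.5] 0.1 z [46.  47.2 48.1]
rim [287, 134, 70, 181, 3765] [568.7 -88.4] [162.4  56.1] 0.0 z [46.3 47.3 48.2]
rim [245, 259, 10, 56, 360] [514.1 -23.5] [ 6.5 54.6] 89.7 z [46.  47.1 48.1]
blank [299, 150, 47, 98, 4414] [598.9 -89.2] [36.1 79.7] 90.0 z [61.5 62.6 63.5]
blank [202, 229, 49, 76, 1503] [601.4 -47.4] [21.6 10. ] 33.7 z [159.6 177.5 190.9]
blank [393, 229, 49, 73, 1500] [ 601.4 -130. ] [ 9.9 21.5] 56.1 z [159.6 177.5 190.9]
[603.83497305 -89.51740201 161.14071792] -0.03795039914907398 82.4120510530659
```

Blank 1 lies flat in nest 4 (598.9, −89.2, top 62.6). Next blank.

```bash

python3 -m jog '[{"tx":0,"ty":0,"tz":0.1,"wx":0,"wy":0,"wz":0,"jaw":0},{"tx":-0.05,"ty":-0.1,"tz":0.2,"wx":0,"wy":0,"wz":-0.05,"jaw":0},{"tx":-0.13,"ty":-0.25,"tz":0.25,"wx":0,"wy":0,"wz":-0.1,"jaw":0},{"tx":-0.23,"ty":-0.43,"tz":0.25,"wx":0,"wy":0,"wz":-0.107,"jaw":0},{"tx":-0.32,"ty":-0.6,"tz":0.25,"wx":0,"wy":0,"wz":-0.107,"jaw":0},{"tx":-0.39,"ty":-0.73,"tz":0.25,"wx":0,"wy":0,"wz":-0.107,"jaw":0},{"tx":-0.39,"ty":-0.73,"tz":0.25,"wx":0,"wy":0,"wz":-0.107,"jaw":0},{"tx":-0.39,"ty":-0.73,"tz":0.25,"wx":0,"wy":0,"wz":-0.107,"jaw":0}]' &&
python3 -m jog '[{"tx":-0.1,"ty":-0.18,"tz":0,"wx":0,"wy":0,"wz":0,"jaw":0},{"tx":-0.2,"ty":-0.36,"tz":0,"wx":0,"wy":0,"wz":0,"jaw":0},{"tx":-0.3,"ty":-0.54,"tz":-0.05,"wx":0,"wy":0,"wz":0,"jaw":0},{"tx":-0.38,"ty":-0.7,"tz":-0.15,"wx":0,"wy":0,"wz":0,"jaw":0},{"tx":-0.399,"ty":-0.731,"tz":-0.3,"wx":0,"wy":0,"wz":0,"jaw":0},{"tx":-0.399,"ty":-0.731,"tz":-0.4,"wx":0,"wy":0,"wz":0,"jaw":0},{"tx":-0.399,"ty":-0.731,"tz":-0.4,"wx":0,"wy":0,"wz":0,"jaw":0},{"tx":-0.399,"ty":-0.731,"tz":-0.4,"wx":0,"wy":0,"wz":0,"jaw":0}]'
python3 blk.py w11.png
```

```text
time_s: 32.1
ee_pos: [521.2, -234.6, 201.7]
eef_rot: [-0.0, 0.998, -0.057, 0.0]
wrist_force: [-0.4, 0.4, -0.4]
finger_gap: 94.2
gripper_force: 0.0
time_s: 32.9
ee_pos: [442.3, -379.6, 121.7]
eef_rot: [-0.0, 0.998, -0.056, -0.0]
wrist_force: [1.0, 0.7, 0.2]
finger_gap: 94.1
gripper_force: 0.0
blank [305, 162, 34, 83, 2606] [ 438.5 -380.2] [25.8 70.1] 85.2 z [24.8 25.7 26.5]
[ 442.82284788 -380.24067968  122.73934434] -6.376133066433089 [-8.57882819e-01  3.02242192e-01  1.60214753e+00  2.62590606e-04
  1.23550927e+00  8.24111831e-01]
```

```bash

python3 -m jog '[{"tx":-0.012,"ty":0,"tz":-0.15,"wx":0,"wy":0,"wz":0.02,"jaw":0.2},{"tx":-0.012,"ty":0,"tz":-0.3,"wx":0,"wy":0,"wz":0.02,"jaw":0.3},{"tx":-0.012,"ty":0,"tz":-0.42,"wx":0,"wy":0,"wz":0.02,"jaw":0.3},{"tx":-0.012,"ty":0,"tz":-0.5,"wx":0,"wy":0,"wz":0.02,"jaw":0.3},{"tx":-0.012,"ty":0,"tz":-0.54,"wx":0,"wy":0,"wz":0.02,"jaw":0.3},{"tx":-0.012,"ty":0,"tz":-0.54,"wx":0,"wy":0,"wz":0.02,"jaw":0.3},{"tx":-0.012,"ty":0,"tz":-0.54,"wx":0,"wy":0,"wz":0.02,"jaw":1},{"tx":-0.012,"ty":0,"tz":-0.54,"wx":0,"wy":0,"wz":0.02,"jaw":1}]' 40 &&
python3 -m jog '[{"tx":0,"ty":0,"tz":0,"wx":0,"wy":0,"wz":0,"jaw":1},{"tx":0,"ty":0,"tz":0,"wx":0,"wy":0,"wz":0,"jaw":1},{"tx":0,"ty":0,"tz":0,"wx":0,"wy":0,"wz":0,"jaw":1},{"tx":0,"ty":0,"tz":0,"wx":0,"wy":0,"wz":0,"jaw":1},{"tx":0,"ty":0,"tz":0.03,"wx":0,"wy":0,"wz":0,"jaw":1},{"tx":0,"ty":0,"tz":0.1,"wx":0,"wy":0,"wz":0,"jaw":1},{"tx":0,"ty":0,"tz":0.2,"wx":0,"wy":0,"wz":0,"jaw":1},{"tx":0,"ty":0,"tz":0.3,"wx":0,"wy":0,"wz":0,"jaw":1}]'
```

```text
time_s: 33.75
ee_pos: [440.1, -381.6, 15.2]
eef_rot: [0.001, 0.999, -0.046, 0.001]
wrist_force: [0.1, 0.0, -1.0]
finger_gap: 53.3
gripper_force: 0.0
time_s: 34.55
ee_pos: [438.8, -380.3, 74.5]
eef_rot: [-0.0, 0.999, -0.046, -0.0]
wrist_force: [0.4, 0.2, -1.3]
finger_gap: 35.4
gripper_force: 40.0
```

```bash

python3 -m jog '[{"tx":0,"ty":0,"tz":0.15,"wx":0,"wy":0,"wz":0,"jaw":1},{"tx":0.02,"ty":0.05,"tz":0.3,"wx":0,"wy":0,"wz":0.05,"jaw":1},{"tx":0.05,"ty":0.15,"tz":0.42,"wx":0,"wy":0,"wz":0.087,"jaw":1},{"tx":0.08,"ty":0.3,"tz":0.5,"wx":0,"wy":0,"wz":0.087,"jaw":1},{"tx":0.1,"ty":0.46,"tz":0.5,"wx":0,"wy":0,"wz":0.087,"jaw":1},{"tx":0.12,"ty":0.6,"tz":0.5,"wx":0,"wy":0,"wz":0.087,"jaw":1},{"tx":0.14,"ty":0.68,"tz":0.5,"wx":0,"wy":0,"wz":0.087,"jaw":1},{"tx":0.14,"ty":0.72,"tz":0.5,"wx":0,"wy":0,"wz":0.087,"jaw":1}]' &&
python3 -m jog '[{"tx":0.02,"ty":0.08,"tz":0,"wx":0,"wy":0,"wz":0,"jaw":1},{"tx":0.05,"ty":0.2,"tz":0,"wx":0,"wy":0,"wz":0,"jaw":1},{"tx":0.08,"ty":0.35,"tz":0,"wx":0,"wy":0,"wz":0,"jaw":1},{"tx":0.11,"ty":0.5,"tz":0,"wx":0,"wy":0,"wz":0,"jaw":1},{"tx":0.13,"ty":0.62,"tz":0,"wx":0,"wy":0,"wz":0,"jaw":1},{"tx":0.14,"ty":0.7,"tz":0,"wx":0,"wy":0,"wz":0,"jaw":1},{"tx":0.14,"ty":0.74,"tz":0,"wx":0,"wy":0,"wz":0,"jaw":1},{"tx":0.14,"ty":0.74,"tz":0,"wx":0,"wy":0,"wz":0,"jaw":1}]'
python3 nest.py w12.png
```

```text
time_s: 35.35
ee_pos: [467.3, -235.4, 174.1]
eef_rot: [0.0, 1.0, 0.0, 0.0]
wrist_force: [1.1, -0.2, -1.6]
finger_gap: 35.8
gripper_force: 40.0
time_s: 36.15
ee_pos: [495.0, -88.0, 173.5]
eef_rot: [0.0, 1.0, 0.0, -0.0]
wrist_force: [0.1, -0.8, -1.6]
finger_gap: 35.6
gripper_force: 40.0
floor [181, 9, 59, 112, 5685] [600.5   3.1] [42.9 87.3] 89.9 z [40.2 41.2 42.2]
floor [294, 9, 8, 112, 338] [600.2 -67.9] [86.9  4.3] 1.3 z [40.2 41.2 42.2]
floor [314, 15, 35, 106, 221] [ 594.3 -108.3] [25.9 87.4] 71.7 z [40.4 41.3 42.4]
floor [193, 142, 54, 93, 4344] [495.1   2.8] [43.  86.2] 90.0 z [40.2 41.1 42. ]
floor [297, 142, 50, 30, 1469] [525.  -88.7] [43.9 26.3] 89.8 z [40.2 41.1 42. ]
rim [171, 0, 84, 243, 5556] [547.7   1.5] [ 56.8 203.3] 90.0 z [46.  47.2 48.2]
rim [286, 0, 71, 173, 3987] [580.8 -88.4] [136.8  56. ] 0.0 z [46.3 47.4 48.3]
blank [299, 10, 48, 109, 4965] [599.  -89.2] [36.1 79.8] 90.0 z [61.6 62.6 63.6]
blank [252, 172, 140, 143, 11918] [496.3 -88.7] [59.8 75.6] 89.9 z [183.6 184.8 197.4]
[495.06813638 -88.78627093 173.57425068] -0.038828189668299366 35.6367186691852
```

```bash

python3 -m jog '[{"tx":0,"ty":0,"tz":-0.08,"wx":0,"wy":0,"wz":0,"jaw":1},{"tx":0,"ty":0,"tz":-0.2,"wx":0,"wy":0,"wz":0,"jaw":1},{"tx":0,"ty":0,"tz":-0.32,"wx":0,"wy":0,"wz":0,"jaw":1},{"tx":0,"ty":0,"tz":-0.42,"wx":0,"wy":0,"wz":0,"jaw":1},{"tx":0,"ty":0,"tz":-0.5,"wx":0,"wy":0,"wz":0,"jaw":1},{"tx":0,"ty":0,"tz":-0.55,"wx":0,"wy":0,"wz":0,"jaw":1},{"tx":0,"ty":0,"tz":-0.58,"wx":0,"wy":0,"wz":0,"jaw":1},{"tx":0,"ty":0,"tz":-0.608,"wx":0,"wy":0,"wz":0,"jaw":1}]' &&
python3 -m jog '[{"tx":0,"ty":0,"tz":0,"wx":0,"wy":0,"wz":0,"jaw":1},{"tx":0,"ty":0,"tz":0,"wx":0,"wy":0,"wz":0,"jaw":0.5},{"tx":0,"ty":0,"tz":0,"wx":0,"wy":0,"wz":0,"jaw":0.3},{"tx":0,"ty":0,"tz":0,"wx":0,"wy":0,"wz":0,"jaw":0.3},{"tx":0,"ty":0,"tz":0,"wx":0,"wy":0,"wz":0,"jaw":0.3},{"tx":0,"ty":0,"tz":0.1,"wx":0,"wy":0,"wz":0,"jaw":0.3},{"tx":0,"ty":0,"tz":0.3,"wx":0,"wy":0,"wz":0,"jaw":0},{"tx":0,"ty":0,"tz":0.5,"wx":0,"wy":0,"wz":0,"jaw":0}]'
python3 nest.py w13.png
python3 - <<'E'
from h import *
s=snap('top','t13.png');P=cloud(s);z=P[...,2];hsv=cv2.cvtColor(s['img'],cv2.COLOR_RGB2HSV).astype(int)
H,S,V=hsv[...,0],hsv[...,1],hsv[...,2]; x,y=P[...,0],P[...,1]
rects(P,(z>60)&(z<120)&(y>175)&(y<320)&(x>500)&(x<680),'crank',3)
E
```

```text
time_s: 37.0
ee_pos: [495.5, -89.3, 52.1]
eef_rot: [0.0, 1.0, -0.001, 0.0]
wrist_force: [-0.6, 1.1, -1.0]
finger_gap: 35.5
gripper_force: 40.0
time_s: 37.8
ee_pos: [494.1, -88.2, 152.5]
eef_rot: [-0.0, 1.0, -0.0, -0.001]
wrist_force: [0.3, -0.9, 0.2]
finger_gap: 78.1
gripper_force: 0.0
floor [169, 0, 66, 121, 6722] [600.5   2.8] [43.2 87.9] 90.0 z [40.2 41.2 42.1]
floor [291, 0, 60, 121, 828] [600.3 -88.4] [44.3 87.8] 90.0 z [40.3 41.2 42.3]
floor [183, 143, 59, 101, 4842] [494.7   2.7] [43.3 87.3] 90.0 z [40.2 41.1 42. ]
floor [294, 142, 55, 101, 932] [495.3 -88.4] [87.4 44.2] 0.0 z [40.3 41.2 42.2]
rim [160, 0, 91, 251, 5310] [544.3   1.7] [ 57.  197.1] 90.0 z [46.  47.3 48.2]
rim [283, 0, 77, 251, 5139] [544.5 -88.4] [195.7  56.3] 0.0 z [46.3 47.4 48.3]
blank [297, 1, 51, 118, 5849] [598.3 -89.2] [36.1 79.4] 90.0 z [61.6 62.6 63.6]
blank [299, 150, 47, 98, 4363] [494.4 -89.5] [79.3 36. ] 0.1 z [61.5 62.5 63.5]
blank [202, 229, 49, 73, 1504] [497.4 -47.5] [21.2  9.9] 34.1 z [160.2 178.  191.7]
blank [393, 229, 49, 73, 1498] [ 497.2 -130.2] [ 9.6 21.3] 56.3 z [160.2 178.1 191.9]
[499.66284478 -89.98049067 160.74227186] -0.029314270526630788 82.4599477920742
crank [248, 181, 3, 2, 4] [602.7 203.7] [8.7 2.5] 46.7 z [60.1 62.5 67.1]
crank [225, 182, 4, 2, 4] [598.5 279.2] [11.   2.1] 71.5 z [60.4 61.3 62.4]
crank [230, 182, 13, 11, 82] [583.  246.7] [40.3 30.5] 67.2 z [61.6 66.2 70.5]
crank [225, 197, 10, 7, 45] [538.7 265. ] [18.2 21.2] 9.5 z [ 72.2 101.2 108.2]
```

Both blanks are flat in nests 2 and 4 (tops at 62.5). Next, over to the crank, turning the hand 90° so its body stays clear of the stand.

```bash

python3 -m jog '[{"tx":0,"ty":0,"tz":0.15,"wx":0,"wy":0,"wz":0.05,"jaw":0},{"tx":0.02,"ty":0.05,"tz":0.3,"wx":0,"wy":0,"wz":0.15,"jaw":0},{"tx":0.05,"ty":0.2,"tz":0.42,"wx":0,"wy":0,"wz":0.25,"jaw":0},{"tx":0.08,"ty":0.38,"tz":0.5,"wx":0,"wy":0,"wz":0.37,"jaw":0},{"tx":0.1,"ty":0.56,"tz":0.5,"wx":0,"wy":0,"wz":0.5,"jaw":0},{"tx":0.12,"ty":0.74,"tz":0.5,"wx":0,"wy":0,"wz":0.63,"jaw":0},{"tx":0.12,"ty":0.88,"tz":0.5,"wx":0,"wy":0,"wz":0.75,"jaw":0},{"tx":0.12,"ty":0.88,"tz":0.5,"wx":0,"wy":0,"wz":0.75,"jaw":0}]' &&
python3 -m jog '[{"tx":0,"ty":0.1,"tz":0,"wx":0,"wy":0,"wz":0.1,"jaw":0},{"tx":0.02,"ty":0.25,"tz":0,"wx":0,"wy":0,"wz":0.22,"jaw":0},{"tx":0.05,"ty":0.43,"tz":0,"wx":0,"wy":0,"wz":0.34,"jaw":0},{"tx":0.08,"ty":0.6,"tz":0,"wx":0,"wy":0,"wz":0.46,"jaw":0},{"tx":0.1,"ty":0.76,"tz":0,"wx":0,"wy":0,"wz":0.58,"jaw":0},{"tx":0.105,"ty":0.88,"tz":0,"wx":0,"wy":0,"wz":0.7,"jaw":0},{"tx":0.105,"ty":0.88,"tz":0,"wx":0,"wy":0,"wz":0.75,"jaw":0},{"tx":0.105,"ty":0.88,"tz":0,"wx":0,"wy":0,"wz":0.75,"jaw":0}]'
cat > crank.py <<'E'
from h import *
import sys
s=snap('wrist',sys.argv[1]);P=cloud(s);z=P[...,2];hsv=cv2.cvtColor(s['img'],cv2.COLOR_RGB2HSV).astype(int)
H,S,V=hsv[...,0],hsv[...,1],hsv[...,2];red=((H<6)|(H>174))&(S>150)&(abs(P[...,1]-246)<70)
far=s['z_map']>200
rects(P,red&(z>40)&(z<70)&far,'wheel',200);rects(P,(z>98)&(z<107)&(V<90)&(abs(P[...,1]-246)<80)&far,'crank',20)
rects(P,(z>56)&(z<75)&(abs(P[...,1]-246)<30)&(abs(P[...,0]-584)<30)&far,'hub',50)
st=status.get_state(); print(st['ee_pos'],np.degrees(2*np.arctan2(st['eef_rot'][2],st['eef_rot'][1])),st['joint_pos'])
E
python3 crank.py w14.png
```

```text
time_s: 38.7
ee_pos: [518.4, 90.5, 251.4]
eef_rot: [-0.001, 0.923, 0.385, -0.0]
wrist_force: [0.1, 0.2, 0.1]
finger_gap: 94.2
gripper_force: 0.0
time_s: 39.5
ee_pos: [540.0, 263.0, 251.1]
eef_rot: [0.0, 0.708, 0.706, -0.001]
wrist_force: [-0.1, 0.1, 0.3]
finger_gap: 93.9
gripper_force: 0.0
wheel [318, 145, 89, 88, 5069] [585.1 246.1] [97.9 94.5] 75.7 z [53.4 54.4 55.3]
crank [312, 172, 19, 21, 320] [539.4 265.4] [19.7 17.2] 90.0 z [101.7 103.2 104.2]
hub [347, 176, 31, 31, 729] [583.5 246.7] [31.1 31.6] 46.0 z [64.3 65.5 66.5]
[540.08209888 262.62511829 251.33709676] 89.7927686089273 [ 3.08972624e-01  2.30449369e-01  1.41785092e+00 -7.02120528e-04
  1.49439490e+00  3.12643471e-01]
```

```bash

python3 -m jog '[{"tx":-0.002,"ty":0.009,"tz":-0.08,"wx":0,"wy":0,"wz":0,"jaw":0.5},{"tx":-0.002,"ty":0.009,"tz":-0.2,"wx":0,"wy":0,"wz":0,"jaw":0.5},{"tx":-0.002,"ty":0.009,"tz":-0.34,"wx":0,"wy":0,"wz":0,"jaw":0.5},{"tx":-0.002,"ty":0.009,"tz":-0.48,"wx":0,"wy":0,"wz":0,"jaw":0.5},{"tx":-0.002,"ty":0.009,"tz":-0.62,"wx":0,"wy":0,"wz":0,"jaw":0.5},{"tx":-0.002,"ty":0.009,"tz":-0.74,"wx":0,"wy":0,"wz":0,"jaw":0.5},{"tx":-0.002,"ty":0.009,"tz":-0.84,"wx":0,"wy":0,"wz":0,"jaw":0.5},{"tx":-0.002,"ty":0.009,"tz":-0.91,"wx":0,"wy":0,"wz":0,"jaw":0.5}]' 25 &&
python3 -m jog '[{"tx":0,"ty":0,"tz":0,"wx":0,"wy":0,"wz":0,"jaw":1},{"tx":0,"ty":0,"tz":0,"wx":0,"wy":0,"wz":0,"jaw":1},{"tx":0,"ty":0,"tz":0,"wx":0,"wy":0,"wz":0,"jaw":1},{"tx":0,"ty":0,"tz":0,"wx":0,"wy":0,"wz":0,"jaw":1},{"tx":0,"ty":0,"tz":0,"wx":0,"wy":0,"wz":0,"jaw":1},{"tx":0,"ty":0,"tz":0,"wx":0,"wy":0,"wz":0,"jaw":1},{"tx":0,"ty":0,"tz":0,"wx":0,"wy":0,"wz":0,"jaw":1},{"tx":0,"ty":0,"tz":0,"wx":0,"wy":0,"wz":0,"jaw":1}]' 25
python3 - <<'E'
import numpy as np
# rows around the circle: shift (unit 200 mm) from a call's start; 8 rows of 8 deg clockwise
r=48.4
for k in range(7):
    a0=np.radians(157-64*k)
    a=a0-np.radians(8*np.arange(1,9)); print(round(157-64*k),[(round(x,3),round(y,3)) for x,y in zip((r*(np.cos(a)-np.cos(a0))/200),(r*(np.sin(a)-np.sin(a0))/200))])
E
```

```text
time_s: 40.35
ee_pos: [538.9, 263.6, 68.1]
eef_rot: [-0.0, 0.709, 0.706, -0.001]
wrist_force: [0.2, -0.4, -0.1]
finger_gap: 47.1
gripper_force: 0.0
time_s: 41.15
ee_pos: [540.0, 265.8, 71.6]
eef_rot: [0.0, 0.707, 0.707, 0.001]
wrist_force: [-3.2, -0.1, 5.8]
finger_gap: 19.2
gripper_force: 25.0
157 [(np.float64(0.015), np.float64(0.03)), (np.float64(0.035), np.float64(0.058)), (np.float64(0.058), np.float64(0.082)), (np.float64(0.084), np.float64(0.104)), (np.float64(0.113), np.float64(0.121)), (np.float64(0.144), np.float64(0.134)), (np.float64(0.177), np.float64(0.143)), (np.float64(0.21), np.float64(0.147))]
93 [(np.float64(0.034), np.float64(-0.001)), (np.float64(0.067), np.float64(-0.006)), (np.float64(0.099), np.float64(-0.016)), (np.float64(0.13), np.float64(-0.03)), (np.float64(0.158), np.float64(-0.048)), (np.float64(0.184), np.float64(-0.071)), (np.float64(0.206), np.float64(-0.096)), (np.float64(0.224), np.float64(-0.124))]
29 [(np.float64(0.014), np.float64(-0.031)), (np.float64(0.024), np.float64(-0.063)), (np.float64(0.029), np.float64(-0.096)), (np.float64(0.03), np.flo
[... 802 characters left out ...]
37)), (np.float64(-0.194), np.float64(0.168))]
-163 [(np.float64(-0.008), np.float64(0.033)), (np.float64(-0.011), np.float64(0.067)), (np.float64(-0.009), np.float64(0.1)), (np.float64(-0.002), np.float64(0.133)), (np.float64(0.009), np.float64(0.165)), (np.float64(0.024), np.float64(0.195)), (np.float64(0.043), np.float64(0.223)), (np.float64(0.066), np.float64(0.248))]
-227 [(np.float64(0.026), np.float64(0.021)), (np.float64(0.055), np.float64(0.039)), (np.float64(0.086), np.float64(0.052)), (np.float64(0.119), np.float64(0.061)), (np.float64(0.152), np.float64(0.065)), (np.float64(0.186), np.float64(0.064)), (np.float64(0.219), np.float64(0.059)), (np.float64(0.252), np.float64(0.049))]
```

```bash

python3 -m jog '[{"tx":0.015,"ty":0.03,"tz":0,"wx":0,"wy":0,"wz":0,"jaw":1},{"tx":0.035,"ty":0.058,"tz":0,"wx":0,"wy":0,"wz":0,"jaw":1},{"tx":0.058,"ty":0.082,"tz":0,"wx":0,"wy":0,"wz":0,"jaw":1},{"tx":0.084,"ty":0.104,"tz":0,"wx":0,"wy":0,"wz":0,"jaw":1},{"tx":0.113,"ty":0.121,"tz":0,"wx":0,"wy":0,"wz":0,"jaw":1},{"tx":0.144,"ty":0.134,"tz":0,"wx":0,"wy":0,"wz":0,"jaw":1},{"tx":0.177,"ty":0.143,"tz":0,"wx":0,"wy":0,"wz":0,"jaw":1},{"tx":0.21,"ty":0.147,"tz":0,"wx":0,"wy":0,"wz":0,"jaw":1}]' &&
python3 -m jog '[{"tx":0.034,"ty":-0.001,"tz":0,"wx":0,"wy":0,"wz":0,"jaw":1},{"tx":0.067,"ty":-0.006,"tz":0,"wx":0,"wy":0,"wz":0,"jaw":1},{"tx":0.099,"ty":-0.016,"tz":0,"wx":0,"wy":0,"wz":0,"jaw":1},{"tx":0.13,"ty":-0.03,"tz":0,"wx":0,"wy":0,"wz":0,"jaw":1},{"tx":0.158,"ty":-0.048,"tz":0,"wx":0,"wy":0,"wz":0,"jaw":1},{"tx":0.184,"ty":-0.071,"tz":0,"wx":0,"wy":0,"wz":0,"jaw":1},{"tx":0.206,"ty":-0.096,"tz":0,"wx":0,"wy":0,"wz":0,"jaw":1},{"tx":0.224,"ty":-0.124,"tz":0,"wx":0,"wy":0,"wz":0,"jaw":1}]'
```

```text
time_s: 41.95
ee_pos: [582.8, 294.1, 71.6]
eef_rot: [0.001, 0.707, 0.707, 0.0]
wrist_force: [-2.2, -2.6, 6.3]
finger_gap: 19.4
gripper_force: 25.0
time_s: 42.75
ee_pos: [625.6, 269.5, 71.5]
eef_rot: [-0.001, 0.707, 0.707, -0.001]
wrist_force: [-7.4, -0.8, 9.4]
finger_gap: 19.6
gripper_force: 25.0
```

```bash

python3 -m jog '[{"tx":0.014,"ty":-0.031,"tz":0,"wx":0,"wy":0,"wz":0,"jaw":1},{"tx":0.024,"ty":-0.063,"tz":0,"wx":0,"wy":0,"wz":0,"jaw":1},{"tx":0.029,"ty":-0.096,"tz":0,"wx":0,"wy":0,"wz":0,"jaw":1},{"tx":0.03,"ty":-0.13,"tz":0,"wx":0,"wy":0,"wz":0,"jaw":1},{"tx":0.026,"ty":-0.163,"tz":0,"wx":0,"wy":0,"wz":0,"jaw":1},{"tx":0.017,"ty":-0.196,"tz":0,"wx":0,"wy":0,"wz":0,"jaw":1},{"tx":0.004,"ty":-0.227,"tz":0,"wx":0,"wy":0,"wz":0,"jaw":1},{"tx":-0.013,"ty":-0.256,"tz":0,"wx":0,"wy":0,"wz":0,"jaw":1}]' &&
python3 -m jog '[{"tx":-0.021,"ty":-0.026,"tz":0,"wx":0,"wy":0,"wz":0,"jaw":1},{"tx":-0.046,"ty":-0.049,"tz":0,"wx":0,"wy":0,"wz":0,"jaw":1},{"tx":-0.074,"ty":-0.069,"tz":0,"wx":0,"wy":0,"wz":0,"jaw":1},{"tx":-0.104,"ty":-0.084,"tz":0,"wx":0,"wy":0,"wz":0,"jaw":1},{"tx":-0.136,"ty":-0.095,"tz":0,"wx":0,"wy":0,"wz":0,"jaw":1},{"tx":-0.169,"ty":-0.101,"tz":0,"wx":0,"wy":0,"wz":0,"jaw":1},{"tx":-0.202,"ty":-0.103,"tz":0,"wx":0,"wy":0,"wz":0,"jaw":1},{"tx":-0.236,"ty":-0.1,"tz":0,"wx":0,"wy":0,"wz":0,"jaw":1}]' &&
python3 -m jog '[{"tx":-0.033,"ty":0.008,"tz":0,"wx":0,"wy":0,"wz":0,"jaw":1},{"tx":-0.064,"ty":0.02,"tz":0,"wx":0,"wy":0,"wz":0,"jaw":1},{"tx":-0.094,"ty":0.036,"tz":0,"wx":0,"wy":0,"wz":0,"jaw":1},{"tx":-0.121,"ty":0.056,"tz":0,"wx":0,"wy":0,"wz":0,"jaw":1},{"tx":-0.145,"ty":0.08,"tz":0,"wx":0,"wy":0,"wz":0,"jaw":1},{"tx":-0.165,"ty":0.107,"tz":0,"wx":0,"wy":0,"wz":0,"jaw":1},{"tx":-0.181,"ty":0.137,"tz":0,"wx":0,"wy":0,"wz":0,"jaw":1},{"tx":-0.194,"ty":0.168,"tz":0,"wx":0,"wy":0,"wz":0,"jaw":1}]'
python3 -m jog '[{"tx":-0.008,"ty":0.033,"tz":0,"wx":0,"wy":0,"wz":0,"jaw":1},{"tx":-0.011,"ty":0.067,"tz":0,"wx":0,"wy":0,"wz":0,"jaw":1},{"tx":-0.009,"ty":0.1,"tz":0,"wx":0,"wy":0,"wz":0,"jaw":1},{"tx":-0.009,"ty":0.1,"tz":0,"wx":0,"wy":0,"wz":0,"jaw":1},{"tx":-0.009,"ty":0.1,"tz":0,"wx":0,"wy":0,"wz":0,"jaw":1},{"tx":-0.009,"ty":0.1,"tz":0,"wx":0,"wy":0,"wz":0,"jaw":1},{"tx":-0.009,"ty":0.1,"tz":0,"wx":0,"wy":0,"wz":0,"jaw":1},{"tx":-0.009,"ty":0.1,"tz":0,"wx":0,"wy":0,"wz":0,"jaw":1}]'
```

```text
time_s: 43.55
ee_pos: [624.4, 220.3, 71.5]
eef_rot: [-0.0, 0.707, 0.707, 0.002]
wrist_force: [-2.4, 4.6, 6.0]
finger_gap: 19.2
gripper_force: 25.0
time_s: 44.35
ee_pos: [578.7, 198.2, 71.6]
eef_rot: [0.002, 0.707, 0.707, 0.002]
wrist_force: [1.4, 0.9, 5.0]
finger_gap: 19.1
gripper_force: 25.0
time_s: 45.15
ee_pos: [538.2, 230.5, 71.5]
eef_rot: [0.002, 0.707, 0.707, -0.001]
wrist_force: [-1.8, -3.9, 9.1]
finger_gap: 19.5
gripper_force: 25.0
time_s: 45.95
ee_pos: [536.1, 252.4, 71.5]
eef_rot: [0.0, 0.707, 0.707, 0.0]
wrist_force: [-3.4, 1.8, 10.3]
finger_gap: 19.2
gripper_force: 25.0
```

```bash

python3 -m jog '[{"tx":0.003,"ty":0.016,"tz":0,"wx":0,"wy":0,"wz":0,"jaw":1},{"tx":0.006,"ty":0.033,"tz":0,"wx":0,"wy":0,"wz":0,"jaw":1},{"tx":0.011,"ty":0.049,"tz":0,"wx":0,"wy":0,"wz":0,"jaw":1},{"tx":0.017,"ty":0.065,"tz":0,"wx":0,"wy":0,"wz":0,"jaw":1},{"tx":0.017,"ty":0.065,"tz":0,"wx":0,"wy":0,"wz":0,"jaw":1},{"tx":0.017,"ty":0.065,"tz":0,"wx":0,"wy":0,"wz":0,"jaw":1},{"tx":0.017,"ty":0.065,"tz":0,"wx":0,"wy":0,"wz":0,"jaw":1},{"tx":0.017,"ty":0.065,"tz":0,"wx":0,"wy":0,"wz":0,"jaw":1}]'
python3 -m jog '[{"tx":0.003,"ty":0.006,"tz":0,"wx":0,"wy":0,"wz":0,"jaw":1},{"tx":0.007,"ty":0.015,"tz":0,"wx":0,"wy":0,"wz":0,"jaw":1},{"tx":0.011,"ty":0.023,"tz":0,"wx":0,"wy":0,"wz":0,"jaw":1},{"tx":0.016,"ty":0.03,"tz":0,"wx":0,"wy":0,"wz":0,"jaw":1},{"tx":0.016,"ty":0.03,"tz":0,"wx":0,"wy":0,"wz":0,"jaw":1},{"tx":0.016,"ty":0.03,"tz":0,"wx":0,"wy":0,"wz":0,"jaw":1},{"tx":0.016,"ty":0.03,"tz":0,"wx":0,"wy":0,"wz":0,"jaw":1},{"tx":0.016,"ty":0.03,"tz":0,"wx":0,"wy":0,"wz":0,"jaw":1}]'
```

```text
time_s: 46.75
ee_pos: [539.8, 265.3, 71.5]
eef_rot: [0.0, 0.707, 0.707, 0.0]
wrist_force: [-3.5, 1.0, 9.1]
finger_gap: 19.4
gripper_force: 25.0
time_s: 47.55
ee_pos: [542.0, 269.8, 71.5]
eef_rot: [0.001, 0.707, 0.707, -0.001]
wrist_force: [-6.2, -2.4, 12.0]
finger_gap: 19.4
gripper_force: 25.0
```

```bash

python3 -m jog '[{"tx":0.005,"ty":0.007,"tz":0,"wx":0,"wy":0,"wz":0,"jaw":1},{"tx":0.009,"ty":0.014,"tz":0,"wx":0,"wy":0,"wz":0,"jaw":1},{"tx":0.014,"ty":0.021,"tz":0,"wx":0,"wy":0,"wz":0,"jaw":1},{"tx":0.019,"ty":0.028,"tz":0,"wx":0,"wy":0,"wz":0,"jaw":1},{"tx":0.019,"ty":0.028,"tz":0,"wx":0,"wy":0,"wz":0,"jaw":1},{"tx":0.019,"ty":0.028,"tz":0,"wx":0,"wy":0,"wz":0,"jaw":1},{"tx":0.019,"ty":0.028,"tz":0,"wx":0,"wy":0,"wz":0,"jaw":1},{"tx":0.019,"ty":0.028,"tz":0,"wx":0,"wy":0,"wz":0,"jaw":1}]'
python3 - <<'E'
from h import *
s=snap('top','t20.png');P=cloud(s);z=P[...,2];S=cv2.cvtColor(s['img'],cv2.COLOR_RGB2HSV)[...,1];x,y=P[...,0],P[...,1]
rects(P,(z>43)&(z<52)&(S<100)&(y<40)&(y>-140)&(x>400)&(x<760),'bed',100)
rects(P,(z>55)&(z<70)&(y<40)&(y>-140)&(x>400)&(x<760),'blank',50)
st=status.get_state();print(st['wrist_force'],st['ee_pos'])
E
```

```text
time_s: 48.35
ee_pos: [542.2, 270.2, 71.3]
eef_rot: [0.001, 0.707, 0.707, -0.008]
wrist_force: [-13.7, -14.5, 22.5]
finger_gap: 19.6
gripper_force: 25.0
bed [299, 149, 52, 62, 1024] [612.9 -46.1] [205.3 170.7] 0.3 z [43.8 46.6 50.2]
blank [332, 152, 11, 24, 252] [663.8 -87.4] [33.3 78.2] 90.0 z [59.1 63.4 67.6]
blank [332, 183, 11, 26, 264] [557.9 -87.7] [82.7 33.1] 0.2 z [58.8 63.  67.6]
[-13.86509134 -15.41420531  22.49097149] [542.15537722 270.24917297  71.32175641]
```

Wheel is at its stop (position held, ~20 N) and the bed is 66 mm further in, with both blanks riding in it. Releasing the crank and going for the key.

```bash

python3 -m jog '[{"tx":-0.015,"ty":-0.022,"tz":0,"wx":0,"wy":0,"wz":0,"jaw":1},{"tx":-0.015,"ty":-0.022,"tz":0,"wx":0,"wy":0,"wz":0,"jaw":1},{"tx":-0.015,"ty":-0.022,"tz":0,"wx":0,"wy":0,"wz":0,"jaw":0.6},{"tx":-0.015,"ty":-0.022,"tz":0,"wx":0,"wy":0,"wz":0,"jaw":0.5},{"tx":-0.015,"ty":-0.022,"tz":0,"wx":0,"wy":0,"wz":0,"jaw":0.5},{"tx":-0.015,"ty":-0.022,"tz":0,"wx":0,"wy":0,"wz":0,"jaw":0.5},{"tx":-0.015,"ty":-0.022,"tz":0.1,"wx":0,"wy":0,"wz":0,"jaw":0.5},{"tx":-0.015,"ty":-0.022,"tz":0.25,"wx":0,"wy":0,"wz":0,"jaw":0.5}]' &&
python3 -m jog '[{"tx":0,"ty":0,"tz":0.2,"wx":0,"wy":0,"wz":0,"jaw":0.5},{"tx":0,"ty":0,"tz":0.45,"wx":0,"wy":0,"wz":0,"jaw":0},{"tx":0,"ty":0,"tz":0.7,"wx":0,"wy":0,"wz":-0.1,"jaw":0},{"tx":0,"ty":0,"tz":0.9,"wx":0,"wy":0,"wz":-0.24,"jaw":0},{"tx":0,"ty":0,"tz":1,"wx":0,"wy":0,"wz":-0.38,"jaw":0},{"tx":0,"ty":0,"tz":1,"wx":0,"wy":0,"wz":-0.52,"jaw":0},{"tx":0,"ty":0,"tz":1,"wx":0,"wy":0,"wz":-0.66,"jaw":0},{"tx":0,"ty":0,"tz":1,"wx":0,"wy":0,"wz":-0.8,"jaw":0}]'
python3 - <<'E'
from h import *
s=snap('wrist','w21.png');P=cloud(s);z=P[...,2];hsv=cv2.cvtColor(s['img'],cv2.COLOR_RGB2HSV).astype(int)
H,S,V=hsv[...,0],hsv[...,1],hsv[...,2];far=s['z_map']>200
rects(P,(z>98)&(z<107)&(V<90)&(abs(P[...,1]-246)<80)&far,'crank',20)
st=status.get_state(); print(st['ee_pos'],np.degrees(2*np.arctan2(st['eef_rot'][2],st['eef_rot'][1])))
E
```

```text
time_s: 49.2
ee_pos: [541.2, 271.6, 117.5]
eef_rot: [-0.001, 0.707, 0.707, -0.003]
wrist_force: [0.5, 1.0, 0.2]
finger_gap: 46.6
gripper_force: 0.0
time_s: 50.0
ee_pos: [543.5, 272.4, 319.9]
eef_rot: [0.0, 0.935, 0.355, 0.0]
wrist_force: [-0.6, -0.1, -0.6]
finger_gap: 93.5
gripper_force: 0.0
crank [314, 166, 17, 17, 220] [542.5 270.7] [18.2 18.3] 55.3 z [101.8 103.  104.1]
[543.47209556 272.39223487 319.66392345] 41.390342190160965
```

```bash

python3 -m jog '[{"tx":-0.03,"ty":0.1,"tz":0,"wx":0,"wy":0,"wz":-0.12,"jaw":0},{"tx":-0.06,"ty":0.2,"tz":0,"wx":0,"wy":0,"wz":-0.24,"jaw":0},{"tx":-0.1,"ty":0.32,"tz":0,"wx":0,"wy":0,"wz":-0.36,"jaw":0},{"tx":-0.14,"ty":0.45,"tz":0,"wx":0,"wy":0,"wz":-0.48,"jaw":0},{"tx":-0.18,"ty":0.58,"tz":0,"wx":0,"wy":0,"wz":-0.6,"jaw":0},{"tx":-0.24,"ty":0.7,"tz":0,"wx":0,"wy":0,"wz":-0.72,"jaw":0},{"tx":-0.24,"ty":0.735,"tz":0,"wx":0,"wy":0,"wz":-0.84,"jaw":0},{"tx":-0.24,"ty":0.735,"tz":0,"wx":0,"wy":0,"wz":-0.868,"jaw":0}]' 60
python3 -m jog '[{"tx":0,"ty":0,"tz":0,"wx":0,"wy":0,"wz":0,"jaw":0},{"tx":0,"ty":0,"tz":0,"wx":0,"wy":0,"wz":0,"jaw":0},{"tx":0,"ty":0,"tz":0,"wx":0,"wy":0,"wz":0,"jaw":0},{"tx":0,"ty":0,"tz":0,"wx":0,"wy":0,"wz":0,"jaw":0},{"tx":0,"ty":0,"tz":0,"wx":0,"wy":0,"wz":0,"jaw":0},{"tx":0,"ty":0,"tz":0,"wx":0,"wy":0,"wz":0,"jaw":0},{"tx":0,"ty":0,"tz":0,"wx":0,"wy":0,"wz":0,"jaw":0},{"tx":0,"ty":0,"tz":0,"wx":0,"wy":0,"wz":0,"jaw":0}]'
python3 - <<'E'
from h import *
s=snap('wrist','w22.png');P=cloud(s);z=P[...,2];hsv=cv2.cvtColor(s['img'],cv2.COLOR_RGB2HSV).astype(int)
H,S=hsv[...,0],hsv[...,1]; red=((H<6)|(H>174))&(S>150)
rects(P,red&(z>120),'bar'); print(s['z_map'].shape)
st=status.get_state(); print(st['ee_pos'],np.degrees(2*np.arctan2(st['eef_rot'][2],st['eef_rot'][1])))
E
```

```text
time_s: 50.85
ee_pos: [494.8, 420.6, 319.3]
eef_rot: [0.0, 0.996, -0.087, -0.0]
wrist_force: [-0.1, -0.3, 0.1]
finger_gap: 94.1
gripper_force: 0.0
time_s: 51.65
ee_pos: [495.4, 419.4, 320.0]
eef_rot: [-0.0, 0.996, -0.088, -0.0]
wrist_force: [0.2, -0.2, -0.8]
finger_gap: 93.9
gripper_force: 0.0
bar [314, 129, 15, 111, 1408] [495.4 419.2] [ 13.3 107.1] 79.9 z [172.3 173.4 174.3]
(400, 640)
[495.44764042 419.46933636 320.06472981] -10.125029762094501
```

```bash

python3 -m jog '[{"tx":0,"ty":-0.001,"tz":-0.15,"wx":0,"wy":0,"wz":0,"jaw":0},{"tx":0,"ty":-0.001,"tz":-0.3,"wx":0,"wy":0,"wz":0,"jaw":0},{"tx":0,"ty":-0.001,"tz":-0.45,"wx":0,"wy":0,"wz":0,"jaw":0},{"tx":0,"ty":-0.001,"tz":-0.6,"wx":0,"wy":0,"wz":0,"jaw":0},{"tx":0,"ty":-0.001,"tz":-0.72,"wx":0,"wy":0,"wz":0,"jaw":0.1},{"tx":0,"ty":-0.001,"tz":-0.81,"wx":0,"wy":0,"wz":0,"jaw":0.2},{"tx":0,"ty":-0.001,"tz":-0.86,"wx":0,"wy":0,"wz":0,"jaw":0.3},{"tx":0,"ty":-0.001,"tz":-0.865,"wx":0,"wy":0,"wz":0,"jaw":0.4}]' 60 &&
python3 -m jog '[{"tx":0,"ty":0,"tz":0,"wx":0,"wy":0,"wz":0,"jaw":0.5},{"tx":0,"ty":0,"tz":0,"wx":0,"wy":0,"wz":0,"jaw":1},{"tx":0,"ty":0,"tz":0,"wx":0,"wy":0,"wz":0,"jaw":1},{"tx":0,"ty":0,"tz":0,"wx":0,"wy":0,"wz":0,"jaw":1},{"tx":0,"ty":0,"tz":0,"wx":0,"wy":0,"wz":0,"jaw":1},{"tx":0,"ty":0,"tz":0,"wx":0,"wy":0,"wz":0,"jaw":1},{"tx":0,"ty":0,"tz":0,"wx":0,"wy":0,"wz":0,"jaw":1},{"tx":0,"ty":0,"tz":0,"wx":0,"wy":0,"wz":0,"jaw":1}]' 60 &&
python3 -m jog '[{"tx":0,"ty":0,"tz":0,"wx":0,"wy":0,"wz":0,"jaw":1},{"tx":0,"ty":0,"tz":0,"wx":0,"wy":0,"wz":0,"jaw":1},{"tx":0,"ty":0,"tz":0.05,"wx":0,"wy":0,"wz":0,"jaw":1},{"tx":0,"ty":0,"tz":0.17,"wx":0,"wy":0,"wz":0,"jaw":1},{"tx":0,"ty":0,"tz":0.32,"wx":0,"wy":0,"wz":0,"jaw":1},{"tx":0,"ty":0,"tz":0.47,"wx":0,"wy":0,"wz":0,"jaw":1},{"tx":0,"ty":0,"tz":0.62,"wx":0,"wy":0,"wz":0,"jaw":1},{"tx":0,"ty":0,"tz":0.7,"wx":0,"wy":0,"wz":0,"jaw":1}]'
```

```text
time_s: 52.5
ee_pos: [494.5, 418.7, 145.3]
eef_rot: [0.001, 0.996, -0.088, -0.001]
wrist_force: [0.4, -0.3, 0.8]
finger_gap: 65.2
gripper_force: 0.0
time_s: 53.3
ee_pos: [495.5, 419.5, 147.2]
eef_rot: [-0.0, 0.996, -0.088, 0.0]
wrist_force: [-0.5, 0.1, 0.8]
finger_gap: 13.5
gripper_force: 60.0
time_s: 54.1
ee_pos: [496.0, 419.4, 290.1]
eef_rot: [-0.001, 0.996, -0.088, 0.001]
wrist_force: [-0.0, 0.2, -3.6]
finger_gap: 13.3
gripper_force: 60.0
```

```bash

python3 -m jog '[{"tx":0.02,"ty":-0.05,"tz":0,"wx":0,"wy":0,"wz":0.05,"jaw":1},{"tx":0.05,"ty":-0.15,"tz":0,"wx":0,"wy":0,"wz":0.12,"jaw":1},{"tx":0.08,"ty":-0.28,"tz":0,"wx":0,"wy":0,"wz":0.22,"jaw":1},{"tx":0.11,"ty":-0.41,"tz":0,"wx":0,"wy":0,"wz":0.34,"jaw":1},{"tx":0.14,"ty":-0.54,"tz":0,"wx":0,"wy":0,"wz":0.46,"jaw":1},{"tx":0.16,"ty":-0.65,"tz":0,"wx":0,"wy":0,"wz":0.57,"jaw":1},{"tx":0.17,"ty":-0.73,"tz":0,"wx":0,"wy":0,"wz":0.64,"jaw":1},{"tx":0.17,"ty":-0.77,"tz":0,"wx":0,"wy":0,"wz":0.66,"jaw":1}]' &&
python3 -m jog '[{"tx":0.02,"ty":-0.1,"tz":0,"wx":0,"wy":0,"wz":0.05,"jaw":1},{"tx":0.05,"ty":-0.22,"tz":0,"wx":0,"wy":0,"wz":0.12,"jaw":1},{"tx":0.08,"ty":-0.35,"tz":0,"wx":0,"wy":0,"wz":0.22,"jaw":1},{"tx":0.11,"ty":-0.48,"tz":0,"wx":0,"wy":0,"wz":0.34,"jaw":1},{"tx":0.14,"ty":-0.6,"tz":0,"wx":0,"wy":0,"wz":0.46,"jaw":1},{"tx":0.16,"ty":-0.69,"tz":0,"wx":0,"wy":0,"wz":0.57,"jaw":1},{"tx":0.17,"ty":-0.75,"tz":0,"wx":0,"wy":0,"wz":0.64,"jaw":1},{"tx":0.17,"ty":-0.767,"tz":0,"wx":0,"wy":0,"wz":0.66,"jaw":1}]' &&
python3 -m jog '[{"tx":0,"ty":0,"tz":0,"wx":0,"wy":0,"wz":0,"jaw":1},{"tx":0,"ty":0,"tz":0,"wx":0,"wy":0,"wz":0,"jaw":1},{"tx":0,"ty":0,"tz":0,"wx":0,"wy":0,"wz":0,"jaw":1},{"tx":0,"ty":0,"tz":0,"wx":0,"wy":0,"wz":0,"jaw":1},{"tx":0,"ty":0,"tz":0,"wx":0,"wy":0,"wz":0,"jaw":1},{"tx":0,"ty":0,"tz":0,"wx":0,"wy":0,"wz":0,"jaw":1},{"tx":0,"ty":0,"tz":0,"wx":0,"wy":0,"wz":0,"jaw":1},{"tx":0,"ty":0,"tz":0,"wx":0,"wy":0,"wz":0,"jaw":1}]'
python3 - <<'E'
from h import *
s=snap('scene','s23.png');P=cloud(s)
m=(abs(P[...,0]-563)<60)&(abs(P[...,1]-112)<60)&(P[...,2]>135)&(P[...,2]<280)
for r in range(150,190,5):
    c=np.where(m[r])[0]; print(r,c.min() if len(c) else None,c.max() if len(c) else None)
for z in(240,180,160): print(z,proj(s,[563.4,111.8,z]))
s=snap('wrist','w23.png');P=cloud(s);z=P[...,2];hsv=cv2.cvtColor(s['img'],cv2.COLOR_RGB2HSV).astype(int)
H,S=hsv[...,0],hsv[...,1]; red=((H<6)|(H>174))&(S>150)
rects(P,red&(z>250),'bar'); rects(P,(z>108)&(z<122),'tower',100)
E
```

```text
time_s: 54.9
ee_pos: [529.1, 263.2, 286.4]
eef_rot: [0.001, 0.967, 0.254, -0.001]
wrist_force: [-0.4, -0.5, -3.1]
finger_gap: 13.3
gripper_force: 60.0
time_s: 55.7
ee_pos: [563.0, 110.3, 286.4]
eef_rot: [-0.0, 0.824, 0.566, -0.001]
wrist_force: [-0.6, 0.8, -3.7]
finger_gap: 13.1
gripper_force: 60.0
time_s: 56.5
ee_pos: [563.4, 111.9, 287.1]
eef_rot: [-0.0, 0.824, 0.567, 0.0]
wrist_force: [-0.4, 0.2, -3.4]
finger_gap: 13.4
gripper_force: 60.0
150 378 381
155 378 381
160 378 381
165 374 383
170 373 384
175 373 384
180 373 384
185 None None
240 [[379.61946164 154.5078445 ]]
180 [[378.60148126 173.86214436]]
160 [[378.2739058  180.09015611]]
bar [306, 150, 32, 165, 4831] [568.1 124. ] [80.4 14. ] 68.8 z [312.3 313.2 314. ]
bar [310, 354, 24, 9, 211] [545.   63.3] [ 5.8 11.9] 68.6 z [312.5 313.3 313.9]
tower [325, 144, 33, 60, 600] [582.7 111.8] [58.1 21.4] 88.1 z [114.6 115.7 116.8]
tower [633, 146, 7, 40, 159] [869.9   8.6] [42.2  5.7] 83.5 z [108.5 110.8 113.5]
tower [285, 157, 21, 54, 528] [537.1 117.8] [55.6 20.2] 68.2 z [114.3 115.6 116.7]
tower [512, 368, 24, 20, 181] [ 700.  -194.3] [24.1 13.3] 14.7 z [108.9 116.7 120.9]
```

```bash

python3 -m jog '[{"tx":0,"ty":0,"tz":-0.03,"wx":0,"wy":0,"wz":0.06,"jaw":1},{"tx":0,"ty":0,"tz":-0.09,"wx":0,"wy":0,"wz":0.1,"jaw":1},{"tx":0,"ty":0,"tz":-0.14,"wx":0,"wy":0,"wz":0.1,"jaw":1},{"tx":0,"ty":0,"tz":-0.17,"wx":0,"wy":0,"wz":0.1,"jaw":1},{"tx":0,"ty":0,"tz":-0.19,"wx":0,"wy":0,"wz":0.1,"jaw":1},{"tx":0,"ty":0,"tz":-0.21,"wx":0,"wy":0,"wz":0.1,"jaw":1},{"tx":0,"ty":0,"tz":-0.23,"wx":0,"wy":0,"wz":0.1,"jaw":1},{"tx":0,"ty":0,"tz":-0.25,"wx":0,"wy":0,"wz":0.1,"jaw":1}]' && 
python3 -m jog '[{"tx":0,"ty":0,"tz":-0.03,"wx":0,"wy":0,"wz":0,"jaw":1},{"tx":0,"ty":0,"tz":-0.07,"wx":0,"wy":0,"wz":0,"jaw":1},{"tx":0,"ty":0,"tz":-0.12,"wx":0,"wy":0,"wz":0,"jaw":1},{"tx":0,"ty":0,"tz":-0.17,"wx":0,"wy":0,"wz":0,"jaw":1},{"tx":0,"ty":0,"tz":-0.22,"wx":0,"wy":0,"wz":0,"jaw":1},{"tx":0,"ty":0,"tz":-0.26,"wx":0,"wy":0,"wz":0,"jaw":1},{"tx":0,"ty":0,"tz":-0.28,"wx":0,"wy":0,"wz":0,"jaw":1},{"tx":0,"ty":0,"tz":-0.29,"wx":0,"wy":0,"wz":0,"jaw":1}]' && 
python3 -m jog '[{"tx":0,"ty":0,"tz":-0.01,"wx":0,"wy":0,"wz":0,"jaw":1},{"tx":0,"ty":0,"tz":-0.03,"wx":0,"wy":0,"wz":0,"jaw":1},{"tx":0,"ty":0,"tz":-0.04,"wx":0,"wy":0,"wz":0,"jaw":1},{"tx":0,"ty":0,"tz":-0.05,"wx":0,"wy":0,"wz":0,"jaw":1},{"tx":0,"ty":0,"tz":-0.06,"wx":0,"wy":0,"wz":0,"jaw":1},{"tx":0,"ty":0,"tz":-0.07,"wx":0,"wy":0,"wz":0,"jaw":1},{"tx":0,"ty":0,"tz":-0.08,"wx":0,"wy":0,"wz":0,"jaw":1},{"tx":0,"ty":0,"tz":-0.08,"wx":0,"wy":0,"wz":0,"jaw":1}]'
python3 -c "
from h import *
print(status.get_state()['ft_torque'])"
```

```text
time_s: 57.4
ee_pos: [563.7, 111.9, 237.1]
eef_rot: [0.0, 0.793, 0.609, 0.0]
wrist_force: [0.0, 0.6, -4.0]
finger_gap: 13.4
gripper_force: 60.0
time_s: 58.2
ee_pos: [563.2, 111.8, 178.3]
eef_rot: [-0.0, 0.793, 0.609, -0.0]
wrist_force: [-0.0, 0.3, -3.8]
finger_gap: 13.3
gripper_force: 60.0
time_s: 59.0
ee_pos: [563.3, 112.0, 162.7]
eef_rot: [-0.0, 0.793, 0.609, -0.0]
wrist_force: [-0.1, 0.3, -3.5]
finger_gap: 13.9
gripper_force: 60.0
[ 0.05211954 -0.05577201 -0.04873424]
```

```bash

python3 -m jog '[{"tx":0,"ty":0,"tz":-0.02,"wx":0,"wy":0,"wz":0,"jaw":1},{"tx":0,"ty":0,"tz":-0.04,"wx":0,"wy":0,"wz":0,"jaw":1},{"tx":0,"ty":0,"tz":-0.05,"wx":0,"wy":0,"wz":0,"jaw":1},{"tx":0,"ty":0,"tz":-0.06,"wx":0,"wy":0,"wz":0,"jaw":1},{"tx":0,"ty":0,"tz":-0.07,"wx":0,"wy":0,"wz":0,"jaw":1},{"tx":0,"ty":0,"tz":-0.07,"wx":0,"wy":0,"wz":0,"jaw":1},{"tx":0,"ty":0,"tz":-0.07,"wx":0,"wy":0,"wz":0,"jaw":1},{"tx":0,"ty":0,"tz":-0.07,"wx":0,"wy":0,"wz":0,"jaw":1}]' &&
python3 -m jog '[{"tx":0,"ty":0,"tz":-0.02,"wx":0,"wy":0,"wz":0,"jaw":1},{"tx":0,"ty":0,"tz":-0.04,"wx":0,"wy":0,"wz":0,"jaw":1},{"tx":0,"ty":0,"tz":-0.05,"wx":0,"wy":0,"wz":0,"jaw":1},{"tx":0,"ty":0,"tz":-0.06,"wx":0,"wy":0,"wz":0,"jaw":1},{"tx":0,"ty":0,"tz":-0.06,"wx":0,"wy":0,"wz":0,"jaw":1},{"tx":0,"ty":0,"tz":-0.06,"wx":0,"wy":0,"wz":0,"jaw":1},{"tx":0,"ty":0,"tz":-0.06,"wx":0,"wy":0,"wz":0,"jaw":1},{"tx":0,"ty":0,"tz":-0.06,"wx":0,"wy":0,"wz":0,"jaw":1}]'
python3 -c "
from h import *
print(status.get_state()['ft_torque'])"
```

```text
time_s: 59.8
ee_pos: [563.4, 111.9, 149.0]
eef_rot: [-0.0, 0.793, 0.609, -0.0]
wrist_force: [-0.2, 1.5, -4.1]
finger_gap: 13.6
gripper_force: 60.0
time_s: 60.6
ee_pos: [563.3, 111.9, 137.0]
eef_rot: [-0.0, 0.793, 0.609, -0.0]
wrist_force: [0.7, 0.6, -4.1]
finger_gap: 13.4
gripper_force: 60.0
[ 0.39257886 -0.18338625  0.01111084]
```

```bash

python3 -m jog '[{"tx":0,"ty":0,"tz":0,"wx":0,"wy":0,"wz":-0.1,"jaw":1},{"tx":0,"ty":0,"tz":0,"wx":0,"wy":0,"wz":-0.22,"jaw":1},{"tx":0,"ty":0,"tz":0,"wx":0,"wy":0,"wz":-0.34,"jaw":1},{"tx":0,"ty":0,"tz":0,"wx":0,"wy":0,"wz":-0.46,"jaw":1},{"tx":0,"ty":0,"tz":0,"wx":0,"wy":0,"wz":-0.58,"jaw":1},{"tx":0,"ty":0,"tz":0,"wx":0,"wy":0,"wz":-0.7,"jaw":1},{"tx":0,"ty":0,"tz":0,"wx":0,"wy":0,"wz":-0.82,"jaw":1},{"tx":0,"ty":0,"tz":0,"wx":0,"wy":0,"wz":-0.94,"jaw":1}]'
python3 -m jog '[{"tx":0,"ty":0,"tz":0,"wx":0,"wy":0,"wz":-0.08,"jaw":1},{"tx":0,"ty":0,"tz":0,"wx":0,"wy":0,"wz":-0.16,"jaw":1},{"tx":0,"ty":0,"tz":0,"wx":0,"wy":0,"wz":-0.24,"jaw":1},{"tx":0,"ty":0,"tz":0,"wx":0,"wy":0,"wz":-0.31,"jaw":1},{"tx":0,"ty":0,"tz":0,"wx":0,"wy":0,"wz":-0.37,"jaw":1},{"tx":0,"ty":0,"tz":0,"wx":0,"wy":0,"wz":-0.42,"jaw":1},{"tx":0,"ty":0,"tz":0,"wx":0,"wy":0,"wz":-0.46,"jaw":1},{"tx":0,"ty":0,"tz":0,"wx":0,"wy":0,"wz":-0.46,"jaw":1}]'
python3 -c "
from h import *
print(status.get_state()['ft_torque'])"
python3 -m jog '[{"tx":0,"ty":0,"tz":0,"wx":0,"wy":0,"wz":-0.02,"jaw":1},{"tx":0,"ty":0,"tz":0,"wx":0,"wy":0,"wz":-0.04,"jaw":1},{"tx":0,"ty":0,"tz":0,"wx":0,"wy":0,"wz":-0.05,"jaw":1},{"tx":0,"ty":0,"tz":0,"wx":0,"wy":0,"wz":-0.06,"jaw":1},{"tx":0,"ty":0,"tz":0,"wx":0,"wy":0,"wz":-0.06,"jaw":1},{"tx":0,"ty":0,"tz":0,"wx":0,"wy":0,"wz":-0.06,"jaw":1},{"tx":0,"ty":0,"tz":0,"wx":0,"wy":0,"wz":-0.06,"jaw":1},{"tx":0,"ty":0,"tz":0,"wx":0,"wy":0,"wz":-0.06,"jaw":1}]'
python3 - <<'E'
from h import *
st=status.get_state(); print(st['ft_torque'],np.degrees(2*np.arctan2(st['eef_rot'][2],st['eef_rot'][1])))
E
```

```text
time_s: 61.4
ee_pos: [563.9, 111.8, 137.2]
eef_rot: [0.0, 0.987, 0.16, 0.001]
wrist_force: [2.0, 0.7, -4.8]
finger_gap: 13.8
gripper_force: 60.0
time_s: 62.2
ee_pos: [563.8, 111.7, 137.2]
eef_rot: [0.0, 0.997, -0.078, 0.0]
wrist_force: [1.0, 1.2, -3.7]
finger_gap: 13.4
gripper_force: 60.0
[ 0.23580997 -0.32847156  0.11335139]
time_s: 63.0
ee_pos: [563.6, 111.8, 137.2]
eef_rot: [0.0, 0.994, -0.109, 0.0]
wrist_force: [1.0, -0.2, -2.7]
finger_gap: 13.3
gripper_force: 60.0
[ 0.08232824 -0.375939    0.13726417] -12.531551566759727
```

```bash

python3 -m jog '[{"tx":0,"ty":0,"tz":0,"wx":0,"wy":0,"wz":-0.02,"jaw":1},{"tx":0,"ty":0,"tz":0,"wx":0,"wy":0,"wz":-0.04,"jaw":1},{"tx":0,"ty":0,"tz":0,"wx":0,"wy":0,"wz":-0.05,"jaw":1},{"tx":0,"ty":0,"tz":0,"wx":0,"wy":0,"wz":-0.06,"jaw":1},{"tx":0,"ty":0,"tz":0,"wx":0,"wy":0,"wz":-0.06,"jaw":1},{"tx":0,"ty":0,"tz":0,"wx":0,"wy":0,"wz":-0.06,"jaw":1},{"tx":0,"ty":0,"tz":0,"wx":0,"wy":0,"wz":-0.06,"jaw":1},{"tx":0,"ty":0,"tz":0,"wx":0,"wy":0,"wz":-0.06,"jaw":1}]'
python3 -c "
from h import *
print(status.get_state()['ft_torque'])"
python3 -m jog '[{"tx":0,"ty":0,"tz":0,"wx":0,"wy":0,"wz":-0.02,"jaw":1},{"tx":0,"ty":0,"tz":0,"wx":0,"wy":0,"wz":-0.04,"jaw":1},{"tx":0,"ty":0,"tz":0,"wx":0,"wy":0,"wz":-0.05,"jaw":1},{"tx":0,"ty":0,"tz":0,"wx":0,"wy":0,"wz":-0.06,"jaw":1},{"tx":0,"ty":0,"tz":0,"wx":0,"wy":0,"wz":-0.06,"jaw":1},{"tx":0,"ty":0,"tz":0,"wx":0,"wy":0,"wz":-0.06,"jaw":1},{"tx":0,"ty":0,"tz":0,"wx":0,"wy":0,"wz":-0.06,"jaw":1},{"tx":0,"ty":0,"tz":0,"wx":0,"wy":0,"wz":-0.06,"jaw":1}]'
python3 - <<'E'
from h import *
st=status.get_state(); print(st['ft_torque'],np.degrees(2*np.arctan2(st['eef_rot'][2],st['eef_rot'][1])))
s=snap('wrist','w24.png');P=cloud(s);z=P[...,2];hsv=cv2.cvtColor(s['img'],cv2.COLOR_RGB2HSV).astype(int)
H,S=hsv[...,0],hsv[...,1]
rects(P,(H>3)&(H<18)&(S>170)&(z>30)&(z<90)&(P[...,1]>45)&(P[...,1]<85),'shoe',8)
E
```

```text
time_s: 63.8
ee_pos: [563.6, 111.8, 137.2]
eef_rot: [0.0, 0.99, -0.14, 0.0]
wrist_force: [1.4, 0.8, -2.0]
finger_gap: 13.8
gripper_force: 60.3
[ 0.07215553 -0.43713336  0.44839355]
time_s: 64.6
ee_pos: [563.5, 111.9, 137.2]
eef_rot: [-0.0, 0.985, -0.171, 0.0]
wrist_force: [1.5, 0.2, 0.1]
finger_gap: 13.8
gripper_force: 60.9
[ 0.15715251 -0.3189894   0.7520707 ] -19.72894658388967
shoe [359, 187, 54, 34, 940] [546.2  63.2] [36.5 15.4] 89.9 z [51.2 53.2 54.1]
```

Locked: torque is up to 0.75 N m and the shoe is down at z 53. Backing off and lifting out.

```bash

python3 -m jog '[{"tx":0,"ty":0,"tz":0,"wx":0,"wy":0,"wz":0.06,"jaw":1},{"tx":0,"ty":0,"tz":0,"wx":0,"wy":0,"wz":0.12,"jaw":1},{"tx":0,"ty":0,"tz":0,"wx":0,"wy":0,"wz":0.18,"jaw":1},{"tx":0,"ty":0,"tz":0,"wx":0,"wy":0,"wz":0.22,"jaw":1},{"tx":0,"ty":0,"tz":0,"wx":0,"wy":0,"wz":0.22,"jaw":1},{"tx":0,"ty":0,"tz":0,"wx":0,"wy":0,"wz":0.22,"jaw":1},{"tx":0,"ty":0,"tz":0,"wx":0,"wy":0,"wz":0.22,"jaw":1},{"tx":0,"ty":0,"tz":0,"wx":0,"wy":0,"wz":0.22,"jaw":1}]'
python3 - <<'E'
from h import *
st=status.get_state(); print(st['ft_torque'],np.degrees(2*np.arctan2(st['eef_rot'][2],st['eef_rot'][1])))
s=snap('wrist','w25.png');P=cloud(s);z=P[...,2];hsv=cv2.cvtColor(s['img'],cv2.COLOR_RGB2HSV).astype(int)
H,S=hsv[...,0],hsv[...,1]; rects(P,((H<6)|(H>174))&(S>150)&(z>130),'bar')
E
```

```text
time_s: 65.45
ee_pos: [563.1, 111.7, 136.6]
eef_rot: [0.0, 0.998, -0.057, -0.0]
wrist_force: [1.2, 0.7, -4.5]
finger_gap: 13.5
gripper_force: 60.0
[-0.05398825 -0.48433776  0.07497483] -6.580613912917379
bar [306, 151, 32, 165, 4812] [576.4 109.6] [14.  80.6] 83.3 z [161.8 162.8 163.7]
bar [309, 353, 26, 12, 254] [545.9 111.2] [12.8 78.1] 80.4 z [161.4 162.2 163.8]
```

```bash

python3 -m jog '[{"tx":0,"ty":0,"tz":0.03,"wx":0,"wy":0,"wz":0,"jaw":1},{"tx":0,"ty":0,"tz":0.08,"wx":0,"wy":0,"wz":0,"jaw":1},{"tx":0,"ty":0,"tz":0.14,"wx":0,"wy":0,"wz":0,"jaw":1},{"tx":0,"ty":0,"tz":0.22,"wx":0,"wy":0,"wz":0,"jaw":1},{"tx":0,"ty":0,"tz":0.32,"wx":0,"wy":0,"wz":0,"jaw":1},{"tx":0,"ty":0,"tz":0.44,"wx":0,"wy":0,"wz":0,"jaw":1},{"tx":0,"ty":0,"tz":0.58,"wx":0,"wy":0,"wz":0,"jaw":1},{"tx":0,"ty":0,"tz":0.7,"wx":0,"wy":0,"wz":0,"jaw":1}]' &&
python3 -m jog '[{"tx":0,"ty":0,"tz":0.06,"wx":0,"wy":0,"wz":0,"jaw":1},{"tx":-0.02,"ty":0.08,"tz":0.07,"wx":0,"wy":0,"wz":-0.03,"jaw":1},{"tx":-0.04,"ty":0.18,"tz":0.07,"wx":0,"wy":0,"wz":-0.06,"jaw":1},{"tx":-0.07,"ty":0.3,"tz":0.07,"wx":0,"wy":0,"wz":-0.06,"jaw":1},{"tx":-0.1,"ty":0.44,"tz":0.07,"wx":0,"wy":0,"wz":-0.06,"jaw":1},{"tx":-0.13,"ty":0.58,"tz":0.07,"wx":0,"wy":0,"wz":-0.06,"jaw":1},{"tx":-0.16,"ty":0.69,"tz":0.07,"wx":0,"wy":0,"wz":-0.06,"jaw":1},{"tx":-0.17,"ty":0.77,"tz":0.07,"wx":0,"wy":0,"wz":-0.06,"jaw":1}]' &&
python3 -m jog '[{"tx":-0.02,"ty":0.1,"tz":0,"wx":0,"wy":0,"wz":0,"jaw":1},{"tx":-0.05,"ty":0.23,"tz":0,"wx":0,"wy":0,"wz":0,"jaw":1},{"tx":-0.08,"ty":0.37,"tz":0,"wx":0,"wy":0,"wz":0,"jaw":1},{"tx":-0.11,"ty":0.51,"tz":0,"wx":0,"wy":0,"wz":0,"jaw":1},{"tx":-0.14,"ty":0.63,"tz":0,"wx":0,"wy":0,"wz":0,"jaw":1},{"tx":-0.16,"ty":0.71,"tz":0,"wx":0,"wy":0,"wz":0,"jaw":1},{"tx":-0.17,"ty":0.76,"tz":0,"wx":0,"wy":0,"wz":0,"jaw":1},{"tx":-0.17,"ty":0.768,"tz":0,"wx":0,"wy":0,"wz":0,"jaw":1}]' &&
python3 -m jog '[{"tx":0,"ty":0,"tz":0,"wx":0,"wy":0,"wz":0,"jaw":1},{"tx":0,"ty":0,"tz":0,"wx":0,"wy":0,"wz":0,"jaw":1},{"tx":0,"ty":0,"tz":0,"wx":0,"wy":0,"wz":0,"jaw":1},{"tx":0,"ty":0,"tz":0,"wx":0,"wy":0,"wz":0,"jaw":1},{"tx":0,"ty":0,"tz":0,"wx":0,"wy":0,"wz":0,"jaw":1},{"tx":0,"ty":0,"tz":0,"wx":0,"wy":0,"wz":0,"jaw":1},{"tx":0,"ty":0,"tz":0,"wx":0,"wy":0,"wz":0,"jaw":1},{"tx":0,"ty":0,"tz":0,"wx":0,"wy":0,"wz":0,"jaw":1}]'
python3 - <<'E'
from h import *
s=snap('wrist','w26.png');P=cloud(s);z=P[...,2];hsv=cv2.cvtColor(s['img'],cv2.COLOR_RGB2HSV).astype(int)
H,S=hsv[...,0],hsv[...,1]; rects(P,((H<6)|(H>174))&(S>150)&(z>250),'bar')
print(status.get_state()['ee_pos'])
E
```

```text
time_s: 66.3
ee_pos: [562.8, 112.1, 279.6]
eef_rot: [-0.0, 0.998, -0.057, -0.0]
wrist_force: [1.2, -0.4, -3.2]
finger_gap: 13.4
gripper_force: 60.0
time_s: 67.1
ee_pos: [528.0, 267.2, 290.8]
eef_rot: [0.0, 0.996, -0.088, -0.001]
wrist_force: [1.0, -1.0, -2.9]
finger_gap: 13.2
gripper_force: 60.0
time_s: 67.9
ee_pos: [495.2, 420.0, 290.7]
eef_rot: [0.0, 0.996, -0.088, -0.0]
wrist_force: [0.0, 0.0, -3.1]
finger_gap: 13.2
gripper_force: 60.0
time_s: 68.7
ee_pos: [495.4, 419.5, 291.1]
eef_rot: [-0.0, 0.996, -0.088, -0.0]
wrist_force: [0.2, 0.5, -3.4]
finger_gap: 13.4
gripper_force: 60.0
bar [307, 152, 30, 164, 4391] [508.6 416.5] [13.6 80.6] 79.8 z [316.3 317.1 317.9]
bar [309, 352, 25, 12, 263] [479.3 422.7] [12.3 76.8] 81.1 z [316.4 317.2 404.7]
[495.4212003  419.47059221 291.04821645]
```

```bash

python3 -m jog '[{"tx":0,"ty":0,"tz":-0.04,"wx":0,"wy":0,"wz":0,"jaw":1},{"tx":0,"ty":0,"tz":-0.12,"wx":0,"wy":0,"wz":0,"jaw":1},{"tx":0,"ty":0,"tz":-0.22,"wx":0,"wy":0,"wz":0,"jaw":1},{"tx":0,"ty":0,"tz":-0.32,"wx":0,"wy":0,"wz":0,"jaw":1},{"tx":0,"ty":0,"tz":-0.42,"wx":0,"wy":0,"wz":0,"jaw":1},{"tx":0,"ty":0,"tz":-0.5,"wx":0,"wy":0,"wz":0,"jaw":1},{"tx":0,"ty":0,"tz":-0.55,"wx":0,"wy":0,"wz":0,"jaw":1},{"tx":0,"ty":0,"tz":-0.57,"wx":0,"wy":0,"wz":0,"jaw":1}]' &&
python3 -m jog '[{"tx":0,"ty":0,"tz":-0.02,"wx":0,"wy":0,"wz":0,"jaw":1},{"tx":0,"ty":0,"tz":-0.05,"wx":0,"wy":0,"wz":0,"jaw":1},{"tx":0,"ty":0,"tz":-0.08,"wx":0,"wy":0,"wz":0,"jaw":1},{"tx":0,"ty":0,"tz":-0.1,"wx":0,"wy":0,"wz":0,"jaw":1},{"tx":0,"ty":0,"tz":-0.12,"wx":0,"wy":0,"wz":0,"jaw":1},{"tx":0,"ty":0,"tz":-0.14,"wx":0,"wy":0,"wz":0,"jaw":1},{"tx":0,"ty":0,"tz":-0.15,"wx":0,"wy":0,"wz":0,"jaw":1},{"tx":0,"ty":0,"tz":-0.15,"wx":0,"wy":0,"wz":0,"jaw":1}]' &&
python3 -m jog '[{"tx":0,"ty":0,"tz":0,"wx":0,"wy":0,"wz":0,"jaw":1},{"tx":0,"ty":0,"tz":0,"wx":0,"wy":0,"wz":0,"jaw":0.8},{"tx":0,"ty":0,"tz":0,"wx":0,"wy":0,"wz":0,"jaw":0},{"tx":0,"ty":0,"tz":0,"wx":0,"wy":0,"wz":0,"jaw":0},{"tx":0,"ty":0,"tz":0,"wx":0,"wy":0,"wz":0,"jaw":0},{"tx":0,"ty":0,"tz":0,"wx":0,"wy":0,"wz":0,"jaw":0},{"tx":0,"ty":0,"tz":0,"wx":0,"wy":0,"wz":0,"jaw":0},{"tx":0,"ty":0,"tz":0,"wx":0,"wy":0,"wz":0,"jaw":0}]' &&
python3 -m jog '[{"tx":0,"ty":0,"tz":0.1,"wx":0,"wy":0,"wz":0,"jaw":0},{"tx":0,"ty":0,"tz":0.25,"wx":0,"wy":0,"wz":0,"jaw":0},{"tx":0,"ty":0,"tz":0.4,"wx":0,"wy":0,"wz":0,"jaw":0},{"tx":0,"ty":0,"tz":0.55,"wx":0,"wy":0,"wz":0,"jaw":0},{"tx":0,"ty":0,"tz":0.7,"wx":0,"wy":0,"wz":0,"jaw":0},{"tx":0,"ty":0,"tz":0.85,"wx":0,"wy":0,"wz":0,"jaw":0},{"tx":0,"ty":0,"tz":0.87,"wx":0,"wy":0,"wz":0,"jaw":0},{"tx":0,"ty":0,"tz":0.87,"wx":0,"wy":0,"wz":0,"jaw":0}]'
python3 - <<'E'
from h import *
s=snap('wrist','w27.png');P=cloud(s);z=P[...,2];hsv=cv2.cvtColor(s['img'],cv2.COLOR_RGB2HSV).astype(int)
H,S=hsv[...,0],hsv[...,1]; rects(P,((H<6)|(H>174))&(S>150)&(z>120),'bar')
t=snap('scene','s27.png');u=snap('top','t27.png')
cv2.imwrite('pics/v9.png',np.vstack([cv2.resize(t['img'][100:340,140:540],(500,300)),cv2.resize(u['img'][130:280,150:400],(500,300))])[:,:,::-1])
P=cloud(u);z=P[...,2];x,y=P[...,0],P[...,1]
rects(P,(z>55)&(z<70)&(y<40)&(y>-140)&(x>400)&(x<760),'blank',50)
for z0,p in((53,(546,64)),): print('shoe px',proj(u,[*p,z0]))
E
```

```text
time_s: 69.55
ee_pos: [494.8, 419.0, 175.4]
eef_rot: [0.001, 0.996, -0.088, -0.001]
wrist_force: [-0.3, -0.3, -3.3]
finger_gap: 13.2
gripper_force: 60.0
time_s: 70.35
ee_pos: [495.6, 419.5, 147.3]
eef_rot: [-0.0, 0.996, -0.088, 0.0]
wrist_force: [0.4, -0.2, -2.7]
finger_gap: 13.4
gripper_force: 60.0
time_s: 71.15
ee_pos: [495.4, 419.5, 147.1]
eef_rot: [-0.0, 0.996, -0.088, 0.0]
wrist_force: [0.0, 0.3, 0.1]
finger_gap: 63.3
gripper_force: 0.0
time_s: 71.95
ee_pos: [495.8, 419.7, 321.8]
eef_rot: [-0.001, 0.996, -0.088, 0.001]
wrist_force: [-0.4, -1.1, -0.3]
finger_gap: 94.1
gripper_force: 0.0
bar [315, 130, 15, 110, 1385] [495.1 418.9] [ 13.4 106.8] 79.6 z [172.4 173.3 174.3]
blank [332, 152, 11, 24, 259] [663.4 -87.5] [77.7 33.3] 0.2 z [59.4 63.5 67.7]
blank [332, 183, 11, 25, 256] [559.5 -87.7] [80.3 33.1] 0.1 z [58.9 63.2 67.4]
shoe px [[291.20554911 199.00214765]]
```

View pics/v9.png

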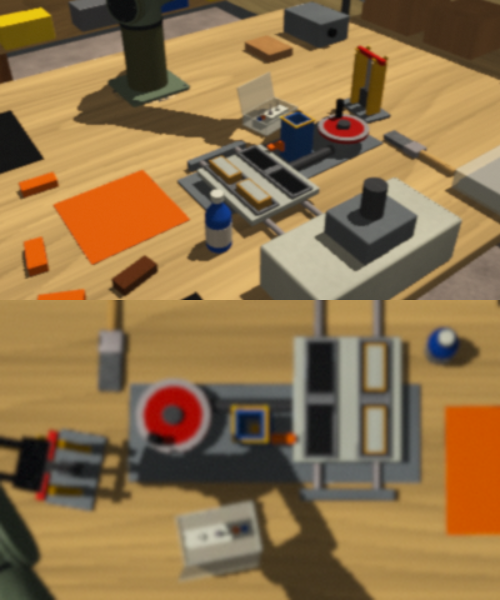

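The final views show both blanks flat in the right-hand nests, (375,365) and (375,430) in the lower view. The slide is in, the shoe is down, the key hangs on its stand and the bystanders haven't moved. Handing in.

```bash
python3 -c "
from plant import manip
print(manip.finish_job())"
```

```text
the job is handed in; nothing more can be done
None
```

The job is done and handed in at about 72 s, in the order asked: slide unlocked, both brass blanks that were there laid flat in nests 2 and 4, handwheel wound clockwise to its stop, slide locked again and the key hung back on its stand; no verdict came back.

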